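# Tip the metal samples into the calorimeter dish

## Task

Rehearse the mixing step of the heat demonstration: draw the brass rod straight out of its light leaning holder without tipping or dragging the holder, and drop it into the steel tipping cup with the two balls. Then swing the cup over by its red-handled lever until the rod and both balls have fallen into the glass dish, bring the cup fully back upright and let go. Leave the dish and everything else where they stand.

Things in the scene. Friction and masses are not known exactly. Their poses are not given: they have to be found in the camera images.
- rod: Brass rod (the sample), 16 mm diameter, 80 mm long, about 60 g. Origin at the centre of its lower end, z axis along the rod towards its upper end. At the start it stands in the holder, leaning 35 degrees from vertical; about 50 mm of it is out of the bore.
- rod_center (a point): Middle of the brass rod.
- holder: Light (45 g) loose white plastic holder: foot 74 x 56 x 6 mm, and on it a 34 x 34 x 36 mm sleeve leaning 35 degrees towards the holder's own -x side (roughly towards the robot), with a blind bore 30 mm deep and about 2 mm wider than the rod. Origin at the centre of the foot's underside, z up. A similar holder with a blue rod stands about 125 mm beside it and is not to be used.
- lamp: Fixed lamp bar, lying along its own y above both holders: white bar 36 mm deep in x, 370 mm long, 190 to 212 mm above the table, on two posts at y = +-170 mm. Origin on the table under the bar's middle. The bar's front edge (x = -18 mm) is nearly over the projecting part of the rods, so that a gripper pointing straight down cannot reach them; one tilted in line with the rod comes in under the bar from its -x side.
- stand: Fixed blue stand of the tipping cup: two uprights at x = +-53 mm, 186 mm high, on a base plate that lies on the -y side. Origin on the table below the pivot. The pivot axis runs along its own x, 180 mm up; the cup pours towards its own +y; the lever is on its -x side.
- pivot (a point): Fixed point on the pivot axis, midway between the uprights, 180 mm above the table; axes as stand.
- cup (a point): Point in the tipping cup (moves with it): on the pivot axis; its z axis is the cup's own axis and points to the mouth. Conical steel cup: the rim, 80 mm across outside and 74 inside, is 60 mm above this point, the inner floor (about 50 mm across) 16 mm below it.
- cradle (a joint): Tilt of the cup, rad: 0 upright (stop), 2.3 fully tipped towards the stand's +y (stop). It stays where it is left; friction 0.25 N m (about 3 N at the handle).
- handle (a point): Middle of the free part of the red round handle bar (12 mm diameter, about 65 mm free, parallel to the pivot axis), which turns with the cup. It lies 102 mm from the pivot point towards the stand's -x and 90 mm from the pivot axis, at an angle from straight up of -65 degrees with the cup upright (leaning to the stand's -y) and +67 degrees when fully tipped (leaning to +y).
- dish: Loose clear glass dish (600 g), standing on the pouring side of the stand, its centre about 97 mm from the pivot towards the stand's +y: outer diameter 156 mm at the rim, 132 mm at the foot, 75 mm high, wall 4 mm, floor 6 mm. Origin at the centre of its underside, z up.
- ball1_center (a point): Centre of a steel ball, 20 mm diameter, 33 g, in the tipping cup at the start.
- ball2_center (a point): Centre of the other such steel ball.
- spare_holder: The other, similar holder with the blue rod: bystander.
- spare_rod: Blue rod, same size as the brass one, in the other holder: bystander.
- reagent: Brown glass bottle, black cap, 58 mm diameter, 135 mm high: bystander.
- indicator: Brown glass bottle, white cap, green label, 48 mm diameter, 100 mm high: bystander.
- beaker: Empty glass beaker, 64 mm diameter, 75 mm high: bystander.
- measure: Glass measuring cylinder on a blue foot, 178 mm high: bystander.
- tissues: Pink box, 120 x 220 x 90 mm: bystander.
There are look-alikes about, which are no part of the job. What is shaped like the dish but green is not meant.

How it is judged:
By the outcome, as a careful person would: the job done as asked, in the order asked, and still so for the second after the job is handed in, with the robot touching nothing.
It also fails if it takes over 70 s, if anything falls off the work surface, if the arm or the gripper's body presses on something with over 40 N, if the wrist force passes 120 N, or if a joint passes its speed limit or range.

## Robot

A 6-joint arm with a two-finger parallel gripper is mounted at the origin on the work surface. World frame = base frame: x ahead of the robot, y to its left, z up, the work surface at z = 0. Lengths are in m, angles in degrees, forces in N, time in s.
With the tool pointing down it reaches from about 0.35 to 0.875 m from the base axis. Payload 4.2 kg.
Tool frame: the origin (TCP) lies at the very end of the fingers, on their centre line; the grasp point (between the pads) lies 19 mm behind it; z points along the fingers, y is the line along which they close (so a half turn about z gives the same grasp; the last joint's range is limited). The gripper opens to 87 mm and grips with 3 to 60 N. Pads are 19 mm wide; open, the fingers measure 117 mm over their backs; the gripper's body (75 mm by 190 mm) begins 51 mm behind the grasp point.
Start: joints at [-58.35, 22.042, 0.453, 0, -68.411, -14.817], TCP at [0.181, -0.598, 0.223] pointing down, gripper open.
Joint ranges: [-179.83, 179.83], [-69.29, 118.12], [-61.27, 80.66], [-181.25, 117.63], [-171.15, -9.14], [-177.46, 177.46]. Speed limits (degrees/s): [159.86, 159.86, 180, 180, 180, 180].

## Interface

Orientations are given as a 3x3 rotation matrix whose columns are the frame's x, y, z axes.
In Python, from station import monitor, cams, ticket gives the robot as it stands.
- The arm moves only by the tool drive_tool, never from a script. Its argument "moves" is a list of rows, each an object with "delta_pos": the shift along the tool's x, y, z in mm, a list of three; "turn": the turn about the tool's z in rad; "claw": the opening, from 0 (shut) to 1 (fully open). A call has 1 to 12 rows; each row shifts and turns the commanded pose from where the row before left it, along the tool's axes as they then stand; what a row does not reach is not made up. A row lasts 1/8 s, in which the tool goes at most 62.5 mm and 10.7 degrees, less where a joint would pass 70% of its speed; a pose out of reach is approached as far as the arm can. A call is refused whole if a number of a shift passes 62.5 or a number of a turn 0.188, either way. A call with a gripper value outside its range is refused whole. The fingers move at their own pace and stop on an object; the grip force is fixed at half the most. Time passes only in rows, so rows that do not move let the fingers close. It gives the time, the measured TCP pose, the force, the opening and the grip force at its end, in the units of the state.
- monitor.sense(): the state, without advancing time (a new reading comes with each control period).
- cams.capture(name): name is "scene" or "side" or "wrist"; returns a dict with "color" (480x640x3 uint8, red, green, blue), "range_z" (480x640 float32, m along the optical axis (not along the pixel's ray), 0 where there is no reading), "vertical_fov" (degrees; the focal length in pixels is half the picture's height over the tangent of half this angle, whatever the lens; pixels are square), "cx", "cy" (the principal point, pixels), "extrinsics" (4x4, takes a point from camera to world coordinates). Camera axes: x right, y down, z forward; pixel columns grow to the right and rows downward; lengths in m; the calibration is good to about 2 mm. A picture is of the moment at which its call begins.
- ticket.finish_job(): hands the job in; it is judged then, once.
The state is a dict: "time_s": time; "joints": joint angles; "joint_velocities": joint speeds; "effort": joint torques, N m; "tcp_pos": TCP position; "ee_rot": TCP orientation; "wrist_force": force on the tool from outside, world axes, zero at the start; "moment": the same for the moment, N m; "gripper_width": opening from 0.0 (shut) to 1.0 (fully open); "gripper_force": force on a finger pad.
Only numpy, scipy, OpenCV 4.12 (cv2) and the standard library are available. Lean on these libraries where they do the work, as an engineer would, in place of code of your own. Each camera call takes 0.05 s, during which the arm holds its last target. There are 200 camera calls.

## Working session

There is one attempt and no reset: what is moved stays moved. The work goes in short steps, Python scripts to look and compute and a tool call to move; the robot and the scene stay as the last step left them, time stands still between calls to the robot, and variables do not carry over. Pictures are saved under pics/ and viewed, at most 10 in all, crops included, and the job is handed in when it is done.

Besides the shell and the picture viewer there is one more tool, called as name(argument=value, ...) on one line, values as JSON. drive_tool: Moves the arm, as the interface text tells. Its arguments: {"type":"object","properties":{"moves":{"type":"array","items":{"type":"object","properties":{"delta_pos":{"type":"array","items":{"type":"number"}},"turn":{"type":"number"},"claw":{"type":"number"}}}}},"required":["moves"]}

```bash
mkdir -p pics; python3 - <<'E'
from station import monitor, cams
import cv2,numpy as np
s=monitor.sense(); print({k:np.round(v,3).tolist() for k,v in s.items()})
for n in("scene","side"):
    c=cams.capture(n); cv2.imwrite(f"pics/{n}0.png",c["color"][:,:,::-1]); np.savez(f"pics/{n}0.npz",**c)
    print(n,c["vertical_fov"],c["cx"],c["cy"],np.round(c["extrinsics"],3).tolist())
E
```

```text
{'time_s': 0.0, 'joints': [-58.349, 22.092, 0.38, -0.029, -68.41, -14.819], 'joint_velocities': [0.033, 0.099, -0.058, -0.038, -0.054, -0.062], 'effort': [0.001, -39.067, 18.741, 4.22, 0.011, -0.0], 'tcp_pos': [0.181, -0.598, 0.221], 'ee_rot': [[-0.957, -0.289, -0.001], [-0.289, 0.957, 0.002], [0.0, 0.002, -1.0]], 'wrist_force': [0.691, -0.093, 0.357], 'moment': [0.0, 0.023, 0.01], 'gripper_force': 0.001, 'gripper_width': 0.997}
scene 42.80918085724265 329.2039546587984 242.0007889837197 [[-0.205, 0.767, -0.608, 1.439], [0.979, 0.149, -0.142, 0.139], [-0.018, -0.624, -0.781, 1.351], [0.0, 0.0, 0.0, 1.0]]
side 55.172930107645 313.1643198355622 247.10762397815125 [[-0.929, -0.212, 0.305, 0.097], [-0.371, 0.516, -0.772, 1.048], [0.006, -0.83, -0.557, 0.987], [0.0, 0.0, 0.0, 1.0]]
```

View pics/scene0.png

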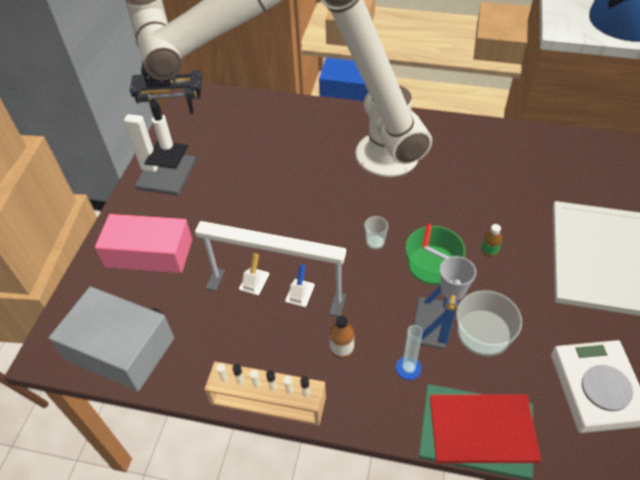

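View pics/side0.png

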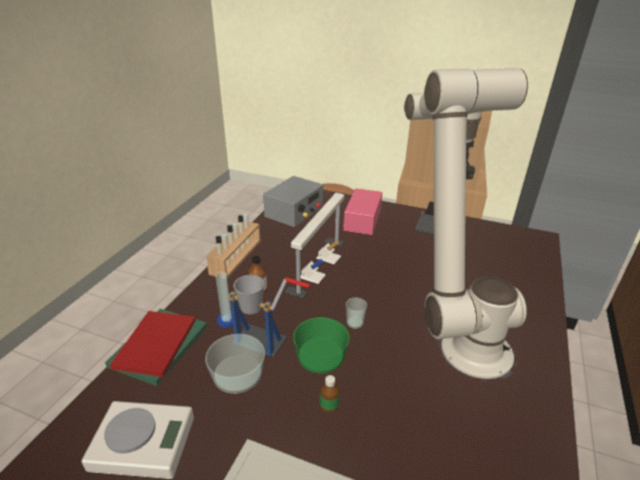

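```bash
cat > h.py <<'E'
import numpy as np,cv2
def load(n): 
    c=dict(np.load(f"pics/{n}.npz")); return c
def pts(c):
    f=240/np.tan(np.radians(float(c["vertical_fov"]))/2); v,u=np.mgrid[:480,:640]; z=c["range_z"]
    P=np.stack([(u-c["cx"])/f*z,(v-c["cy"])/f*z,z],-1); E=c["extrinsics"]
    P=P@E[:3,:3].T+E[:3,3]; P[z==0]=np.nan; return P
def ray(c,u,v):
    f=240/np.tan(np.radians(float(c["vertical_fov"]))/2); E=c["extrinsics"]
    d=E[:3,:3]@np.array([(u-c["cx"])/f,(v-c["cy"])/f,1]); return E[:3,3],d
def onz(c,u,v,h):
    o,d=ray(c,u,v); return o+d*(h-o[2])/d[2]
E
python3 - <<'E'
from h import *
for n in("scene0","side0"):
    c=load(n);P=pts(c);hsv=cv2.cvtColor(c["color"],cv2.COLOR_RGB2HSV);H,S,V=cv2.split(hsv)
    X,Y,Z=P[...,0],P[...,1],P[...,2]
    print(n,"table z",np.nanmedian(Z[300:330,400:420]) )
    if n=="scene0":
        box={"bar":(190,215,350,265),"brass":(240,250,270,282),"blue":(290,262,312,292),"lever":(415,222,436,250),"cup":(435,252,480,300),"dish":(455,290,525,355)}
    else:
        box={"bar":(290,190,348,250),"brass":(320,236,345,262),"blue":(305,255,328,275),"lever":(283,276,312,290),"cup":(230,275,270,315),"dish":(203,333,268,392)}
    for k,(a,b,e,d) in box.items():
        R=np.zeros_like(H,bool);R[b:d,a:e]=1
        if k=="bar":m=R&(V>150)&(S<60)&(Z>.17)
        elif k=="brass":m=R&(H>8)&(H<28)&(S>110)&(V>100)
        elif k=="blue":m=R&(H>105)&(H<130)&(S>120)
        elif k=="lever":m=R&((H<8)|(H>172))&(S>150)&(V>120)
        elif k=="cup":m=R&(Z>.19)
        else:m=R&(Z>.03)&(Z<.1)
        v,u=np.nonzero(m);Q=P[m];Q=Q[~np.isnan(Q[:,0])]
        print(k,m.sum(),len(Q))
        if len(Q)<3: continue
        print("  med",np.median(Q,0).round(3),"p5",np.percentile(Q,3,0).round(3),"p95",np.percentile(Q,97,0).round(3))
        (cx,cy),(w,h),an=cv2.minAreaRect(Q[:,:2].astype(np.float32)*1000);print("  rect xy mm",round(cx),round(cy),round(w),round(h),round(an,1))
        if k in("brass","blue","lever"):
            mu=Q.mean(0);_,s,vt=np.linalg.svd(Q-mu);print("  dir",vt[0].round(3), "px top",u[v==v.min()].mean(),v.min(),"bot",u[v==v.max()].mean(),v.max())
    r=c["color"][:,:,::-1]
    b=(185,210,360,315) if n=="scene0" else (200,180,360,400)
    cv2.imwrite(f"pics/{n}c.png",cv2.resize(r[b[1]:b[3],b[0]:b[2]],None,fx=4 if n=="scene0" else 2.7,fy=4 if n=="scene0" else 2.7,interpolation=cv2.INTER_CUBIC))
E
```

```text
scene0 table z 0.0008031527922193193
bar 2021 2021
  med [ 0.578 -0.202  0.211] p5 [ 0.555 -0.381  0.203] p95 [ 0.596 -0.033  0.216]
  rect xy mm 575 -210 371 44 87.2
brass 140 140
  med [ 0.539 -0.275  0.062] p5 [ 0.464 -0.306 -0.003] p95 [ 0.562 -0.265  0.085]
  rect xy mm 512 -287 106 28 21.1
  dir [0.658 0.26  0.707] px top 254.5 252 bot 253.0 272
blue 92 91
  med [ 0.558 -0.144  0.069] p5 [ 0.54  -0.15   0.048] p95 [ 0.572 -0.137  0.083]
  rect xy mm 528 -146 98 16 6.4
  dir [ 0.594 -0.092 -0.799] px top 302.0 265 bot 299.0 283
lever 100 100
  med [0.492 0.158 0.223] p5 [0.27  0.153 0.002] p95 [0.526 0.163 0.228]
  rect xy mm 395 159 11 267 89.1
  dir [ 0.739 -0.01   0.674] px top 428.5 223 bot 424.5 245
cup 964 964
  med [0.58  0.235 0.219] p5 [0.535 0.197 0.192] p95 [0.637 0.27  0.241]
  rect xy mm 581 232 122 78 11.1
dish 1525 1525
  med [0.566 0.339 0.058] p5 [0.527 0.265 0.032] p95 [0.675 0.406 0.078]
  rect xy mm 601 335 154 157 73.4
side0 table z -0.001497864939091209
bar 632 632
  med [ 0.57 -0.17  0.21] p5 [ 0.55  -0.375  0.199] p95 [ 0.59  -0.025  0.214]
  rect xy mm 570 -210 377 36 87.7
brass 41 40
  med [ 0.537 -0.269  0.068] p5 [ 0.523 -0.349  0.019] p95 [ 0.566 -0.261  0.082]
  rect xy mm 558 -311 34 118 24.2
  dir [-0.378  0.737  0.56 ] px top 336.0 241 bot 329.0 249
blue 35 35
  med [ 0.552 -0.139  0.067] p5 [ 0.537 -0.146  0.049] p95 [ 0.57  -0.133  0.081]
  rect xy mm 553 -141 14 34 85.6
  dir [ 0.673 -0.061 -0.737] px top 319.5 260 bot 312.5 267
lever 108 108
  med [0.498 0.16  0.22 ] p5 [ 0.461 -0.111 -0.003] p95 [0.645 0.164 0.225]
  rect xy mm 552 23 78 334 25.9
  dir [-0.352  0.723  0.595] px top 286.0 277 bot 307.0 287
cup 795 795
  med [0.598 0.234 0.218] p5 [0.558 0.2   0.191] p95 [0.633 0.274 0.239]
  rect xy mm 595 240 80 101 51.9
dish 1460 1460
  med [0.603 0.321 0.056] p5 [0.525 0.261 0.031] p95 [0.669 0.409 0.075]
  rect xy mm 595 325 177 155 78.5
```

View pics/scene0c.png

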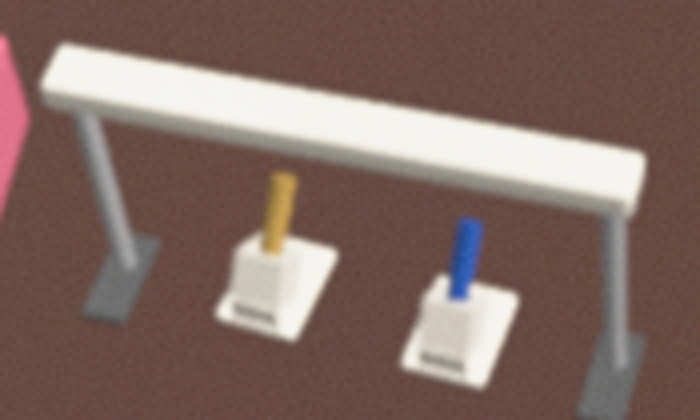

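drive_tool(moves=[{"delta_pos": [0,0,-45],"turn": 0.147,"claw": 1},{"delta_pos": [0,0,-45],"turn": 0.146,"claw": 1},{"delta_pos": [-40,40,-40],"turn": 0,"claw": 1},{"delta_pos": [-40,45,0],"turn": 0,"claw": 1},{"delta_pos": [-40,45,0],"turn": 0,"claw": 1},{"delta_pos": [-40,45,0],"turn": 0,"claw": 1},{"delta_pos": [-40,45,0],"turn": 0,"claw": 1},{"delta_pos": [-40,45,0],"turn": 0,"claw": 1},{"delta_pos": [-40,45,0],"turn": 0,"claw": 1},{"delta_pos": [-40,45,0],"turn": 0,"claw": 1},{"delta_pos": [-40,45,0],"turn": 0,"claw": 1},{"delta_pos": [-40,45,0],"turn": 0,"claw": 1}])

```text
time_s: 1.6
tcp_pos: [0.5776, -0.155, 0.3483]
ee_rot: [[-1.0, -0.001, -0.001], [-0.001, 1.0, 0.0], [0.001, 0.0, -1.0]]
wrist_force: [-0.5, -0.3, 0.1]
gripper_width: 0.998
gripper_force: 0.0
```

drive_tool(moves=[{"delta_pos": [-45,40,0]},{"delta_pos": [-45,40,0]},{"delta_pos": [-45,40,0]},{"delta_pos": [-45,30,0]},{"delta_pos": [-45,0,0]},{"delta_pos": [-40,0,0]},{"delta_pos": [-40,0,0]},{"delta_pos": [-40,0,0]},{"delta_pos": [-40,0,0]}])

```text
invalid input
```

Every row probably needs all fields.

drive_tool(moves=[{"delta_pos": [-45,40,0],"turn": 0,"claw": 1},{"delta_pos": [-45,40,0],"turn": 0,"claw": 1},{"delta_pos": [-45,40,0],"turn": 0,"claw": 1},{"delta_pos": [-45,30,0],"turn": 0,"claw": 1},{"delta_pos": [-45,0,0],"turn": 0,"claw": 1},{"delta_pos": [-40,0,0],"turn": 0,"claw": 1},{"delta_pos": [-40,0,0],"turn": 0,"claw": 1},{"delta_pos": [-40,0,0],"turn": 0,"claw": 1},{"delta_pos": [-40,0,0],"turn": 0,"claw": 1}])

```text
time_s: 2.72
tcp_pos: [0.9002, -0.0061, 0.3165]
ee_rot: [[-0.998, -0.0, 0.056], [-0.001, 1.0, -0.004], [-0.056, -0.004, -0.998]]
wrist_force: [-1.2, 0.8, 2.0]
gripper_width: 0.997
gripper_force: 0.0
```

drive_tool(moves=[{"delta_pos": [-60,0,0],"turn": 0,"claw": 1},{"delta_pos": [-60,0,0],"turn": 0,"claw": 1},{"delta_pos": [-60,0,0],"turn": 0,"claw": 1},{"delta_pos": [-60,0,0],"turn": 0,"claw": 1}])

```text
time_s: 3.22
tcp_pos: [0.9722, -0.0051, 0.2685]
ee_rot: [[-0.979, 0.0, 0.203], [-0.002, 1.0, -0.012], [-0.203, -0.012, -0.979]]
wrist_force: [-0.0, -0.1, 0.2]
gripper_width: 0.996
gripper_force: 0.0
```

drive_tool(moves=[{"delta_pos": [-60,0,-20],"turn": 0,"claw": 1},{"delta_pos": [-60,0,-20],"turn": 0,"claw": 1},{"delta_pos": [-60,0,-20],"turn": 0,"claw": 1},{"delta_pos": [-60,0,-20],"turn": 0,"claw": 1}])

```text
time_s: 3.72
tcp_pos: [1.0018, -0.0026, 0.3175]
ee_rot: [[-0.936, 0.003, 0.353], [-0.005, 1.0, -0.021], [-0.353, -0.021, -0.935]]
wrist_force: [0.6, -0.2, -0.1]
gripper_width: 1.0
gripper_force: 0.0
```

drive_tool(moves=[{"delta_pos": [-60,0,-10],"turn": 0,"claw": 1},{"delta_pos": [-60,0,-10],"turn": 0,"claw": 1},{"delta_pos": [-60,0,-10],"turn": 0,"claw": 1},{"delta_pos": [-60,0,-10],"turn": 0,"claw": 1},{"delta_pos": [-60,0,-10],"turn": 0,"claw": 1},{"delta_pos": [-60,0,-10],"turn": 0,"claw": 1}])

```text
time_s: 4.47
tcp_pos: [1.0433, 0.0012, 0.3933]
ee_rot: [[-0.829, 0.009, 0.559], [-0.011, 0.999, -0.033], [-0.559, -0.034, -0.828]]
wrist_force: [0.2, -0.7, 0.0]
gripper_width: 1.0
gripper_force: 0.0
```

drive_tool(moves=[{"delta_pos": [43,-22.5,-28.5],"turn": 0,"claw": 1},{"delta_pos": [43,-22.5,-28.5],"turn": 0,"claw": 1},{"delta_pos": [43,-22.5,-28.5],"turn": 0,"claw": 1},{"delta_pos": [43,-22.5,-28.5],"turn": 0,"claw": 1},{"delta_pos": [43,-22.5,-28.5],"turn": 0,"claw": 1},{"delta_pos": [43,-22.5,-28.5],"turn": 0,"claw": 1},{"delta_pos": [43,-22.5,-28.5],"turn": 0,"claw": 1},{"delta_pos": [43,-22.5,-28.5],"turn": 0,"claw": 1},{"delta_pos": [43,-22.5,-28.5],"turn": 0,"claw": 1},{"delta_pos": [43,-22.5,-28.5],"turn": 0,"claw": 1},{"delta_pos": [43,-22.5,-28.5],"turn": 0,"claw": 1},{"delta_pos": [43,-22.5,-28.5],"turn": 0,"claw": 1}])

```text
time_s: 5.98
tcp_pos: [0.4622, -0.2478, 0.4039]
ee_rot: [[-0.828, 0.009, 0.56], [-0.013, 0.999, -0.035], [-0.56, -0.037, -0.828]]
wrist_force: [0.1, 0.0, -0.8]
gripper_width: 0.998
gripper_force: 0.0
```

```bash
python3 - <<'E'
from station import monitor, cams
from h import *
s=monitor.sense();print(np.round(s["tcp_pos"],4),np.round(s["joints"],1));R=np.array(s["ee_rot"]);print(R.round(3))
c=cams.capture("wrist");np.savez("pics/w1.npz",**c);cv2.imwrite("pics/w1.png",c["color"][:,:,::-1])
print(np.round(c["extrinsics"],3))
E
```

```text
[ 0.4622 -0.2478  0.4039] [-14.2  -7.9 -13.6  -7.6 -50.9 -72.6]
[[-0.828  0.009  0.56 ]
 [-0.013  0.999 -0.035]
 [-0.56  -0.037 -0.828]]
[[ 0.009  0.658  0.753  0.315]
 [ 0.999  0.023 -0.031 -0.243]
 [-0.037  0.753 -0.657  0.499]
 [ 0.     0.     0.     1.   ]]
```

drive_tool(moves=[{"delta_pos": [40,-7,30],"turn": 0,"claw": 1},{"delta_pos": [40,-7,40],"turn": 0,"claw": 1},{"delta_pos": [40,-6,40],"turn": 0,"claw": 1},{"delta_pos": [0,0,0],"turn": 0,"claw": 1}])

```text
time_s: 6.52
tcp_pos: [0.4233, -0.2724, 0.2419]
ee_rot: [[-0.834, 0.012, 0.552], [-0.008, 0.999, -0.033], [-0.552, -0.032, -0.833]]
wrist_force: [-0.6, -0.7, -0.0]
gripper_width: 0.999
gripper_force: 0.0
```

```bash
cat > m.py <<'E'
from station import monitor, cams
from h import *
import sys
n=sys.argv[1]
s=monitor.sense();T=np.array(s["tcp_pos"]);print(T.round(4));R=np.array(s["ee_rot"]);print(R.round(3).tolist())
c=cams.capture("wrist");np.savez(f"pics/{n}.npz",**c);cv2.imwrite(f"pics/{n}.png",c["color"][:,:,::-1])
P=pts(c);H,S,V=cv2.split(cv2.cvtColor(c["color"],cv2.COLOR_RGB2HSV))
m=((H>8)&(H<28)&(S>110)&(V>90)).astype(np.uint8)
k,l,st,ce=cv2.connectedComponentsWithStats(m)
for i in range(1,k):
    if st[i,4]<80: continue
    Q=P[l==i];Q=Q[~np.isnan(Q[:,0])]
    print(st[i].tolist(),"med",np.median(Q,0).round(4) if len(Q) else None)
    if len(Q)<30 or not(.4<np.median(Q[:,0])<.65): continue
    mu=np.median(Q,0);Q=Q[np.linalg.norm(Q-mu,axis=1)<.05];_,_,vt=np.linalg.svd(Q-Q.mean(0));d=vt[0]*np.sign(vt[0][2]);a=(Q-Q.mean(0))@d
    print(" axis",d.round(3),"tip",(Q.mean(0)+d*np.percentile(a,99)).round(4),"low",(Q.mean(0)+d*np.percentile(a,1)).round(4))
E
python3 m.py w2
```

```text
[ 0.4233 -0.2724  0.2419]
[[-0.834, 0.012, 0.552], [-0.008, 0.999, -0.033], [-0.552, -0.032, -0.833]]
[0, 0, 28, 40, 290] med [ 3.784e-01 -5.419e-01  3.000e-04]
[9, 0, 62, 51, 633] med [ 3.857e-01 -5.204e-01  4.000e-04]
[59, 0, 53, 38, 375] med [ 3.797e-01 -4.763e-01  4.000e-04]
[113, 0, 18, 21, 101] med [ 3.760e-01 -4.464e-01  3.000e-04]
[128, 0, 34, 31, 211] med [ 3.799e-01 -4.318e-01  4.000e-04]
[169, 0, 32, 23, 198] med [ 0.3781 -0.3932  0.0004]
[217, 0, 52, 38, 440] med [ 3.784e-01 -3.486e-01  3.000e-04]
[322, 0, 21, 18, 84] med [ 3.736e-01 -2.720e-01  3.000e-04]
[350, 0, 29, 20, 136] med [ 3.754e-01 -2.452e-01  1.000e-04]
[405, 0, 30, 30, 179] med [ 0.3756 -0.196   0.    ]
[490, 0, 24, 21, 103] med [ 3.771e-01 -1.371e-01  1.000e-04]
[567, 0, 32, 25, 146] med [ 3.759e-01 -7.360e-02  1.000e-04]
[281, 2, 54, 35, 287] med [ 3.861e-01 -2.914e-01  1.000e-04]
[443, 3, 26, 29, 138] med [ 3.809e-01 -1.688e-01  1.000e-04]
[588, 4, 26, 37, 166] med [ 3.861e-01 -5.110e-02 -1.000e-04]
[601, 8, 39, 28, 240] med [ 0.3853 -0.0325  0.    ]
[497, 10, 50, 36, 347] med [ 0.3867 -0.1185  0.    ]
[3
[... 8187 characters left out ...]
e-02 1.00e-04]
 axis [-0.831 -0.557  0.012] tip [5.984e-01 4.450e-02 3.000e-04] low [ 0.6236  0.0614 -0.    ]
[565, 223, 22, 18, 99] med [0.637  0.0516 0.    ]
 axis [-0.669 -0.743  0.003] tip [6.234e-01 4.020e-02 1.000e-04] low [ 0.6496  0.0693 -0.    ]
[443, 231, 97, 72, 1548] med [ 6.971e-01 -3.380e-02  3.000e-04]
[607, 231, 28, 18, 93] med [6.469e-01 1.170e-01 1.000e-04]
 axis [-0.987 -0.162  0.011] tip [6.327e-01 1.151e-01 2.000e-04] low [ 6.658e-01  1.205e-01 -2.000e-04]
[178, 282, 13, 15, 154] med [ 0.7372 -0.4919  0.0335]
[96, 289, 39, 66, 1288] med [ 0.3504 -0.3178  0.3   ]
[508, 289, 39, 66, 1267] med [ 0.3511 -0.2228  0.2971]
[290, 365, 350, 20, 5418] med [ 0.3515 -0.2357  0.3092]
```

View pics/w2.png

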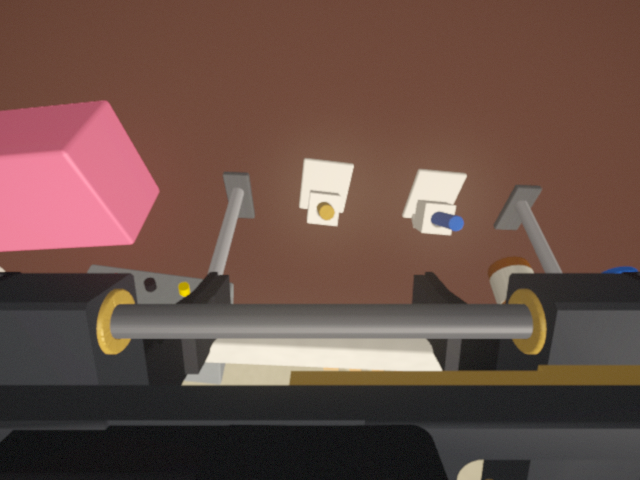

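```bash
python3 - <<'E'
from h import *
c=load("w2")
P=pts(c)
for u,v in((305,160),(352,163),(300,207),(343,212)): print((u,v),onz(c,u,v,.006).round(4))
H,S,V=cv2.split(cv2.cvtColor(c["color"],cv2.COLOR_RGB2HSV))
# foot near edge: white pixels at z 3..9mm
m=np.zeros(H.shape,bool);m[150:230,290:360]=1
m&=(S<90)&(V>130)
Z=P[...,2];q=P[m&(Z<.012)&(Z>.002)];r=cv2.minAreaRect((q[:,:2]*1000).astype(np.float32));print("foot",r)
t=P[195:225,312:340].reshape(-1,3);t=t[(t[:,2]>.076)&(t[:,2]<.1)];print("tip pts",len(t),t.mean(0).round(4),t.min(0).round(4),t.max(0).round(4))
print("tip by ray z.084",onz(c,326,211,.084).round(4))
# foot line in scene
c=load("scene0");P=pts(c);H,S,V=cv2.split(cv2.cvtColor(c["color"],cv2.COLOR_RGB2HSV))
Z=P[...,2];m=(V>140)&(S<60)&(Z>.17)&(Z<.23);m[:215]=0;m[265:]=0;m[:,:190]=0;m[:,350:]=0
q=P[m];A=np.polyfit(q[:,1],q[:,0],1);print("bar x=f(y)",A, "x at rod",np.polyval(A,-.275))
m=((H<8)|(H>172))&(S>140)&(V>120);m[:222]=0;m[250:]=0;m[:,:415]=0;m[:,436:]=0
q=P[m];q=q[q[:,2]>.2];print("lever n",len(q),q.mean(0),np.polyfit(q[:,0],q[:,1],1),q[:,0].min(),q[:,0].max(),q[:,2].max())
# cup rim circle, dish rim circle
for n,b,lo,hi in(("cup",(430,245,490,305),.232,.26),("dish",(450,285,530,360),.068,.09)):
  for s in("scene0","side0"):
    c=load(s);P=pts(c)
    if s=="side0": b={"cup":(228,270,272,320),"dish":(200,330,270,395)}[n]
    q=P[b[1]:b[3],b[0]:b[2]].reshape(-1,3);q=q[(q[:,2]>lo)&(q[:,2]<hi)]
    (x,y),r=cv2.minEnclosingCircle((q[:,:2]*1000).astype(np.float32));
    B=np.c_[2*q[:,:2],np.ones(len(q))];sol=np.linalg.lstsq(B,(q[:,:2]**2).sum(1),rcond=None)[0]
    print(n,s,len(q),"enc",x,y,r,"fit",sol[:2],np.sqrt(sol[2]+sol[0]**2+sol[1]**2))
E
```

```text
(305, 160) [ 0.5202 -0.2993  0.006 ]
(352, 163) [ 0.5236 -0.2474  0.006 ]
(300, 207) [ 0.5914 -0.3087  0.006 ]
(343, 212) [ 0.599  -0.2548  0.006 ]
foot ((559.8795166015625, -278.6756286621094), (55.992774963378906, 74.53367614746094), 82.30297088623047)
tip pts 191 [ 0.5277 -0.2744  0.0811] [ 0.5218 -0.2823  0.0761] [ 0.5345 -0.2665  0.0866]
tip by ray z.084 [ 0.5225 -0.2743  0.084 ]
bar x=f(y) [0.04190427 0.58661034] x at rod 0.5750866703532821
lever n 95 [0.49519005 0.15753706 0.2229411 ] [-0.02761724  0.17121284] 0.45864542958220755 0.5282731714421774 0.22773020282345646
cup scene0 251 enc 600.2108154296875 237.3482208251953 42.24641418457031 fit [0.60030697 0.23614215] 0.03768846048498566
cup side0 180 enc 596.4456176757812 235.89935302734375 42.199005126953125 fit [0.59629636 0.23717956] 0.03785073936468839
dish scene0 483 enc 606.5929565429688 321.5588073730469 92.98430633544922 fit [0.60205197 0.33345544] 0.07556897864909434
dish side0 385 enc 587.4137573242188 325.2452087402344 91.05628204345703 fit [0.59422089 0.33288867] 0.07642107556570302
```

drive_tool(moves=[{"delta_pos": [1,3,35],"turn": 0,"claw": 0.6},{"delta_pos": [1,3,35],"turn": 0,"claw": 0.6},{"delta_pos": [1,2,34],"turn": 0,"claw": 0.6},{"delta_pos": [0,0,0],"turn": 0,"claw": 0.6}])

```text
time_s: 7.08
tcp_pos: [0.4838, -0.2683, 0.1581]
ee_rot: [[-0.829, 0.008, 0.559], [-0.014, 0.999, -0.034], [-0.559, -0.036, -0.829]]
wrist_force: [-0.0, 0.6, 0.4]
gripper_width: 0.648
gripper_force: 0.0
```

```bash
python3 - <<'E'
from station import monitor, cams
from h import *
s=monitor.sense();T=np.array(s["tcp_pos"]);R=np.array(s["ee_rot"]);print(T.round(4),R.round(3).tolist())
c=cams.capture("wrist");np.savez("pics/w3.npz",**c);cv2.imwrite("pics/w3.png",c["color"][:,:,::-1])
P=pts(c);H,S,V=cv2.split(cv2.cvtColor(c["color"],cv2.COLOR_RGB2HSV))
Z=P[...,2]
k=(abs(P[...,0]-.535)<.03)&(abs(P[...,1]+.275)<.03)&(Z>.045)&(H>8)&(H<32)&(S>90)
q=P[k];v,u=np.nonzero(k);print(len(q),q.min(0).round(4),q.max(0).round(4),"px",u.min(),u.max(),v.min(),v.max())
t=q[q[:,2]>np.percentile(q[:,2],98)];print("top",t.mean(0).round(4))
ax=np.array([-.569,.075,.819]);s_=q@ax;top=q[s_>np.percentile(s_,99)-.0015];tip=top.mean(0);print("face",len(top),tip.round(4))
tgt=tip-.033*ax;print("tgt",tgt.round(4),"tool delta mm",(R.T@(tgt-T)*1000).round(1))
f=P[(abs(P[...,0]-.56)<.06)&(abs(P[...,1]+.28)<.06)&(Z>.003)&(Z<.009)&(V>120)];r=cv2.minAreaRect((f[:,:2]*1000).astype(np.float32));print("foot",r)
E
```

```text
[ 0.4838 -0.2683  0.1581] [[-0.829, 0.008, 0.559], [-0.014, 0.999, -0.034], [-0.559, -0.036, -0.829]]
447 [ 0.5214 -0.284   0.045 ] [ 0.5504 -0.267   0.0855] px 308 328 216 242
top [ 0.532  -0.2746  0.0852]
face 133 [ 0.5276 -0.2738  0.0819]
tgt [ 0.5464 -0.2763  0.0549] tool delta mm [  5.8  -3.7 120.8]
foot ((560.4818115234375, -278.573974609375), (56.01376724243164, 75.86798858642578), 82.36592102050781)
```

View pics/w3.png

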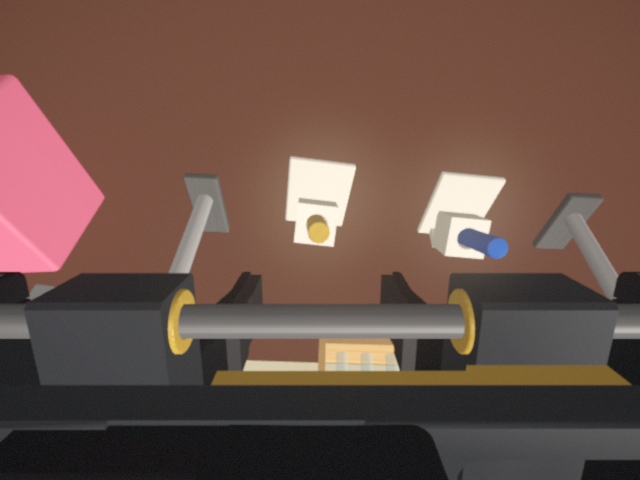

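drive_tool(moves=[{"delta_pos": [2,-1,30],"turn": 0,"claw": 0.55},{"delta_pos": [2,-1,30],"turn": 0,"claw": 0.55},{"delta_pos": [1,-1,25],"turn": 0,"claw": 0.55},{"delta_pos": [0.5,-0.5,20],"turn": 0,"claw": 0.55},{"delta_pos": [0.3,-0.2,16],"turn": 0,"claw": 0.55},{"delta_pos": [0,0,0],"turn": 0,"claw": 0.55},{"delta_pos": [0,0,0],"turn": 0,"claw": 0.55}])

```text
time_s: 8.0
tcp_pos: [0.5446, -0.2767, 0.0556]
ee_rot: [[-0.828, 0.009, 0.56], [-0.013, 0.999, -0.035], [-0.56, -0.037, -0.828]]
wrist_force: [-1.3, 0.2, -0.2]
gripper_width: 0.55
gripper_force: 0.0
```

```bash
python3 - <<'E'
from station import monitor, cams
from h import *
s=monitor.sense();T=np.array(s["tcp_pos"]);R=np.array(s["ee_rot"]);print(T.round(4),R.round(3).tolist(),np.round(s["wrist_force"],1))
tgt=np.array([ 0.5464,-0.2763,0.0549]);print((R.T@(tgt-T)*1000).round(1))
c=cams.capture("wrist");np.savez("pics/w4.npz",**c);cv2.imwrite("pics/w4.png",c["color"][:,:,::-1])
E
```

```text
[ 0.5446 -0.2767  0.0556] [[-0.828, 0.009, 0.56], [-0.013, 0.999, -0.035], [-0.56, -0.037, -0.828]] [-1.3  0.2 -0.2]
[-1.1  0.4  1.6]
```

View pics/w4.png

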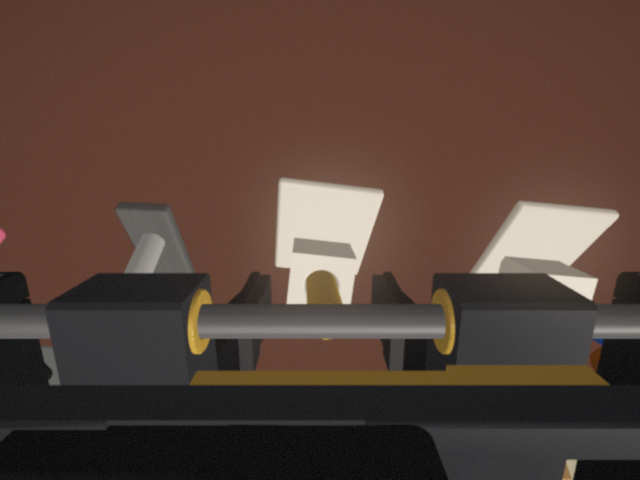

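drive_tool(moves=[{"delta_pos": [-1,0.4,0],"turn": 0,"claw": 0.4},{"delta_pos": [0,0,0],"turn": 0,"claw": 0.3},{"delta_pos": [0,0,0],"turn": 0,"claw": 0.24},{"delta_pos": [0,0,0],"turn": 0,"claw": 0.22},{"delta_pos": [0,0,0],"turn": 0,"claw": 0.2},{"delta_pos": [0,0,0],"turn": 0,"claw": 0.19},{"delta_pos": [0,0,0],"turn": 0,"claw": 0.16},{"delta_pos": [0,0,0],"turn": 0,"claw": 0.1},{"delta_pos": [0,0,0],"turn": 0,"claw": 0.1}])

```text
time_s: 9.18
tcp_pos: [0.5446, -0.2759, 0.0538]
ee_rot: [[-0.83, 0.01, 0.557], [-0.011, 0.999, -0.035], [-0.557, -0.035, -0.829]]
wrist_force: [0.6, 0.9, -0.2]
gripper_width: 0.175
gripper_force: 29.6
```

drive_tool(moves=[{"delta_pos": [0.1,0.1,-4],"turn": 0,"claw": 0.1},{"delta_pos": [0.1,0.2,-5],"turn": 0,"claw": 0.1},{"delta_pos": [0.1,0.2,-6],"turn": 0,"claw": 0.1},{"delta_pos": [0.1,0.2,-7],"turn": 0,"claw": 0.1},{"delta_pos": [0.1,0.3,-8],"turn": 0,"claw": 0.1},{"delta_pos": [0.1,0.3,-8],"turn": 0,"claw": 0.1},{"delta_pos": [0.1,0.3,-10],"turn": 0,"claw": 0.1}])

```text
time_s: 10.05
tcp_pos: [0.5169, -0.2726, 0.0937]
ee_rot: [[-0.83, 0.01, 0.557], [-0.011, 0.999, -0.035], [-0.557, -0.035, -0.829]]
wrist_force: [1.0, 0.7, -0.6]
gripper_width: 0.174
gripper_force: 29.6
```

```bash
python3 - <<'E'
from station import monitor, cams
from h import *
s=monitor.sense();print(np.round(s["tcp_pos"],4),np.round(s["wrist_force"],1),s["gripper_width"])
c=cams.capture("wrist");np.savez("pics/w5.npz",**c);cv2.imwrite("pics/w5.png",c["color"][:,:,::-1])
P=pts(c);H,S,V=cv2.split(cv2.cvtColor(c["color"],cv2.COLOR_RGB2HSV));Z=P[...,2]
f=P[(abs(P[...,0]-.56)<.06)&(abs(P[...,1]+.28)<.06)&(Z>.003)&(Z<.009)&(V>120)];r=cv2.minAreaRect((f[:,:2]*1000).astype(np.float32));print("foot",r,f[:,2].std())
E
```

```text
[ 0.5169 -0.2726  0.0937] [ 1.   0.7 -0.6] 0.1744436380517339
foot ((559.7235107421875, -277.8650817871094), (56.087257385253906, 74.79428100585938), 83.11575317382812) 0.0006866712383289703
```

View pics/w5.png

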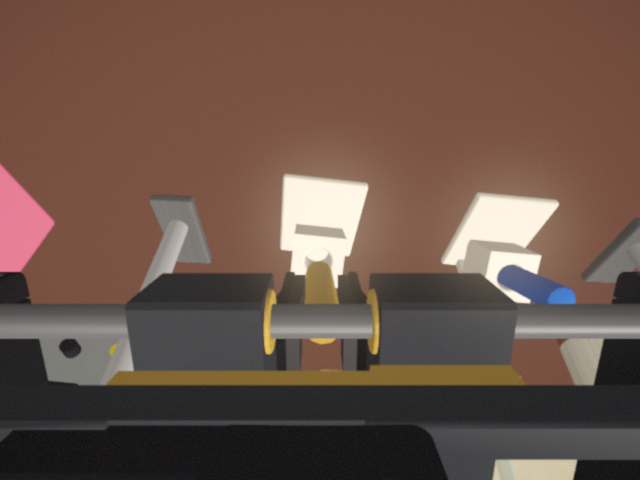

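drive_tool(moves=[{"delta_pos": [0,0,-30],"turn": 0,"claw": 0.1},{"delta_pos": [0,0,-40],"turn": 0,"claw": 0.1},{"delta_pos": [0,0,-40],"turn": 0,"claw": 0.1},{"delta_pos": [-28,-2,-41],"turn": 0,"claw": 0.1},{"delta_pos": [-28,-2,-41],"turn": 0,"claw": 0.1},{"delta_pos": [-28,-1,-41],"turn": 0,"claw": 0.1},{"delta_pos": [-9,42,4.5],"turn": 0,"claw": 0.1},{"delta_pos": [-9,42,4.5],"turn": 0,"claw": 0.1},{"delta_pos": [-9,42,4.5],"turn": 0,"claw": 0.1},{"delta_pos": [-9,42,4.5],"turn": 0,"claw": 0.1},{"delta_pos": [-9,42,4.5],"turn": 0,"claw": 0.1},{"delta_pos": [-9,42,4.5],"turn": 0,"claw": 0.1}])

```text
time_s: 11.6
tcp_pos: [0.519, -0.0156, 0.3326]
ee_rot: [[-0.83, 0.009, 0.558], [-0.012, 0.999, -0.034], [-0.558, -0.035, -0.829]]
wrist_force: [0.8, 0.1, -0.3]
gripper_width: 0.176
gripper_force: 29.6
```

drive_tool(moves=[{"delta_pos": [-9,42,4.5],"turn": 0,"claw": 0.1},{"delta_pos": [-9,42,4.5],"turn": 0,"claw": 0.1},{"delta_pos": [-9,42,4.5],"turn": 0,"claw": 0.1},{"delta_pos": [-9,42,4.5],"turn": 0,"claw": 0.1},{"delta_pos": [-9,42,4.5],"turn": 0,"claw": 0.1},{"delta_pos": [0,20,0],"turn": 0,"claw": 0.1},{"delta_pos": [0,0,0],"turn": 0,"claw": 0.1},{"delta_pos": [0,0,0],"turn": 0,"claw": 0.1}])

```text
time_s: 12.6
tcp_pos: [0.5711, 0.2115, 0.3306]
ee_rot: [[-0.83, 0.011, 0.557], [-0.011, 0.999, -0.035], [-0.557, -0.035, -0.83]]
wrist_force: [0.5, -0.2, -1.1]
gripper_width: 0.171
gripper_force: 29.6
```

```bash
python3 - <<'E'
from station import monitor, cams
from h import *
s=monitor.sense();T=np.array(s["tcp_pos"]);R=np.array(s["ee_rot"]);print(T.round(4),R.round(3).tolist(),s["gripper_width"])
c=cams.capture("wrist");np.savez("pics/w6.npz",**c);cv2.imwrite("pics/w6.png",c["color"][:,:,::-1])
P=pts(c);Z=P[...,2];q=P[(abs(P[...,0]-.6)<.06)&(abs(P[...,1]-.237)<.06)&(Z>.232)&(Z<.245)]
B=np.c_[2*q[:,:2],np.ones(len(q))];sol=np.linalg.lstsq(B,(q[:,:2]**2).sum(1),rcond=None)[0]
print("rim",len(q),sol[:2],np.sqrt(sol[2]+sol[0]**2+sol[1]**2),q[:,2].max())
H,S,V=cv2.split(cv2.cvtColor(c["color"],cv2.COLOR_RGB2HSV))
m=((H<8)|(H>172))&(S>140)&(V>90)&(Z>.19)&(Z<.24);q=P[m];print("lever",len(q),q.mean(0) if len(q) else 0,q.min(0),q.max(0),np.polyfit(q[:,0],q[:,1],1))
E
```

```text
[0.5711 0.2115 0.3306] [[-0.83, 0.011, 0.557], [-0.011, 0.999, -0.035], [-0.557, -0.035, -0.83]] 0.17058138921203325
rim 2656 [0.59806689 0.23395697] 0.037668468762514076 0.2415552234075092
lever 2159 [0.50360951 0.15638896 0.2227526 ] [0.48014974 0.14941739 0.21675716] [0.53232968 0.16195427 0.2258774 ] [-0.03102941  0.17201567]
```

View pics/w6.png

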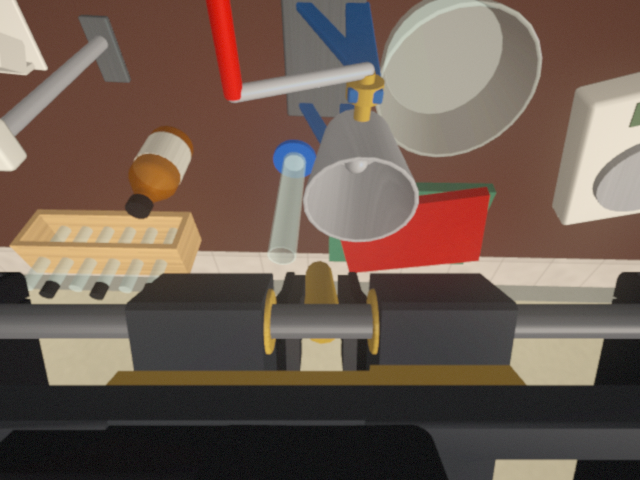

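drive_tool(moves=[{"delta_pos": [0,13,0],"turn": 0,"claw": 0.1},{"delta_pos": [0,13,0],"turn": 0,"claw": 0.1},{"delta_pos": [7,0,18],"turn": 0,"claw": 0.1},{"delta_pos": [7,0,18],"turn": 0,"claw": 0.1},{"delta_pos": [7,0,18],"turn": 0,"claw": 0.1},{"delta_pos": [7,0,18],"turn": 0,"claw": 0.1},{"delta_pos": [0,0,0],"turn": 0,"claw": 0.1},{"delta_pos": [0,0,0],"turn": 0,"claw": 0.1}])

```text
time_s: 13.65
tcp_pos: [0.5891, 0.2363, 0.2553]
ee_rot: [[-0.83, 0.009, 0.558], [-0.011, 0.999, -0.034], [-0.558, -0.034, -0.829]]
wrist_force: [-1.0, -0.1, -0.7]
gripper_width: 0.171
gripper_force: 29.6
```

```bash
python3 - <<'E'
from station import monitor, cams
from h import *
s=monitor.sense();print(np.round(s["tcp_pos"],4),np.round(s["wrist_force"],1))
a=cams.capture("wrist")["color"];b=cams.capture("scene")["color"][200:320,400:560];d=cams.capture("side")["color"][220:360,190:350]
im=np.zeros((600,800,3),np.uint8);im[:360,:480]=cv2.resize(a,(480,360));im[:240,480:800]=cv2.resize(b,(320,240));im[320:600,480:800]=cv2.resize(d,(320,280))
cv2.imwrite("pics/w7.png",im[:,:,::-1])
E
```

```text
[0.5891 0.2363 0.2553] [-1.  -0.1 -0.7]
```

View pics/w7.png

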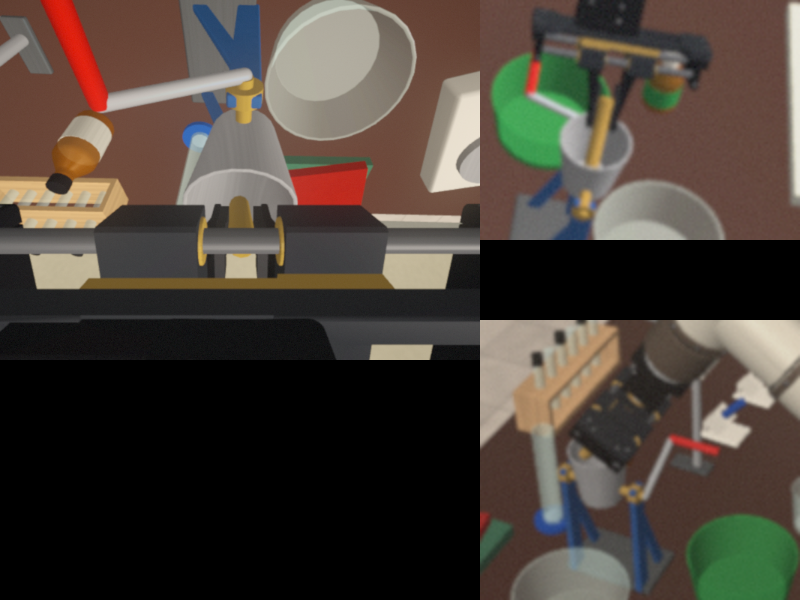

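drive_tool(moves=[{"delta_pos": [0,0,4],"turn": 0,"claw": 0.1},{"delta_pos": [0,0,0],"turn": 0,"claw": 0.3},{"delta_pos": [0,0,0],"turn": 0,"claw": 0.45},{"delta_pos": [0,0,0],"turn": 0,"claw": 0.45},{"delta_pos": [0,0,0],"turn": 0,"claw": 0.45},{"delta_pos": [0,0,0],"turn": 0,"claw": 0.45},{"delta_pos": [0,0,-15],"turn": 0,"claw": 0.45},{"delta_pos": [0,0,-25],"turn": 0,"claw": 0.45},{"delta_pos": [0,0,-30],"turn": 0,"claw": 0.45},{"delta_pos": [0,0,-30],"turn": 0,"claw": 0.45}])

```text
time_s: 15.05
tcp_pos: [0.5346, 0.239, 0.3348]
ee_rot: [[-0.83, 0.01, 0.557], [-0.011, 0.999, -0.035], [-0.557, -0.035, -0.83]]
wrist_force: [-0.1, -0.1, -0.1]
gripper_width: 0.45
gripper_force: 0.0
```

```bash
python3 - <<'E'
from station import monitor, cams
from h import *
s=monitor.sense();T=np.array(s["tcp_pos"]);R=np.array(s["ee_rot"]);print(T.round(4),R.round(3).tolist(),np.round(s["joints"],1))
a=cams.capture("wrist")["color"];b=cams.capture("scene")["color"][200:320,400:560];d=cams.capture("side")["color"][220:360,190:350]
im=np.zeros((600,800,3),np.uint8);im[:360,:480]=cv2.resize(a,(480,360));im[:240,480:800]=cv2.resize(b,(320,240));im[320:600,480:800]=cv2.resize(d,(320,280))
cv2.imwrite("pics/w8.png",im[:,:,::-1])
E
```

```text
[0.5346 0.239  0.3348] [[-0.83, 0.01, 0.557], [-0.011, 0.999, -0.035], [-0.557, -0.035, -0.83]] [  50.4    1.2  -30.9   40.5  -44.  -166.8]
```

View pics/w8.png

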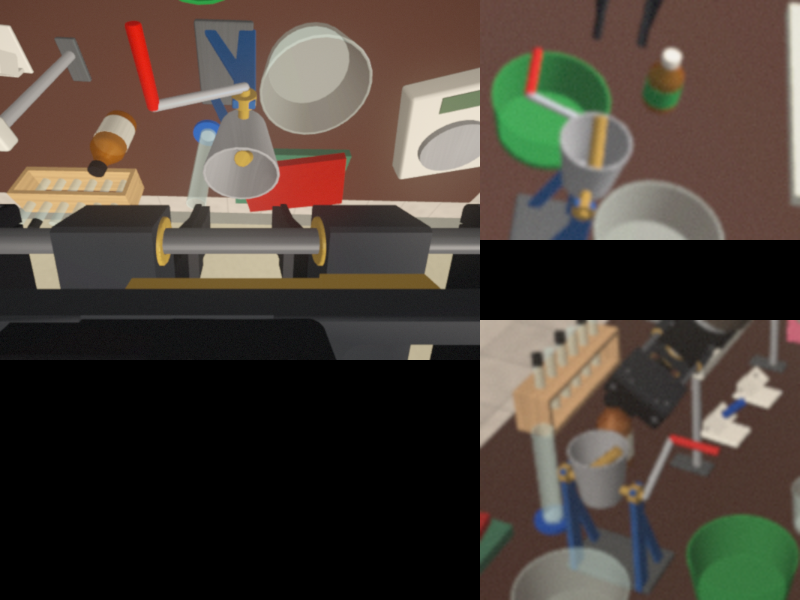

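drive_tool(moves=[{"delta_pos": [0,0,-10],"turn": 0.1848,"claw": 0.45},{"delta_pos": [0,0,0],"turn": 0.1848,"claw": 0.45},{"delta_pos": [0,0,0],"turn": 0.1848,"claw": 0.45},{"delta_pos": [0,0,0],"turn": 0.1848,"claw": 0.45},{"delta_pos": [0,0,0],"turn": 0.1848,"claw": 0.45},{"delta_pos": [0,0,0],"turn": 0.1848,"claw": 0.45},{"delta_pos": [0,0,0],"turn": 0.1848,"claw": 0.45},{"delta_pos": [0,0,0],"turn": 0.1848,"claw": 0.45},{"delta_pos": [0,0,0],"turn": 0.1848,"claw": 0.45}])

```text
time_s: 16.32
tcp_pos: [0.6431, 0.0521, 0.3822]
ee_rot: [[-0.268, 0.891, 0.366], [0.949, 0.178, 0.26], [0.166, 0.417, -0.894]]
wrist_force: [-0.8, -0.7, 0.1]
gripper_width: 0.451
gripper_force: 0.0
```

drive_tool(moves=[{"delta_pos": [0,0,0],"turn": 0.1848,"claw": 0.45},{"delta_pos": [0,0,0],"turn": 0.1848,"claw": 0.45},{"delta_pos": [0,0,0],"turn": 0.1848,"claw": 0.45},{"delta_pos": [0,0,0],"turn": 0.1848,"claw": 0.45},{"delta_pos": [0,0,0],"turn": 0.1848,"claw": 0.45},{"delta_pos": [0,0,0],"turn": 0.1848,"claw": 0.45},{"delta_pos": [0,0,0],"turn": 0.1848,"claw": 0.45},{"delta_pos": [0,0,0],"turn": 0.1848,"claw": 0.45},{"delta_pos": [0,0,0],"turn": 0,"claw": 0.45}])

```text
time_s: 17.45
tcp_pos: [0.584, -0.1315, 0.216]
ee_rot: [[0.499, 0.697, 0.514], [0.42, -0.714, 0.56], [0.758, -0.064, -0.649]]
wrist_force: [12.0, 13.5, 45.4]
gripper_width: 0.45
gripper_force: 23.3
```

```bash
cat > g.py <<'E'
from station import monitor
from h import *
s=monitor.sense();T=np.array(s["tcp_pos"]);R=np.array(s["ee_rot"]);print(T.round(4),R.round(3).tolist(),np.round(s["joints"],1),np.round(s["wrist_force"],1),round(s["time_s"],2))
piv=np.array([.598,.2345,.18]);xs=np.array([.9995,-.03,0]);ys=np.array([.03,.9995,0]);zs=np.array([0,0,1])
def Hn(d,off=-.108): t=np.radians(d);return piv+off*xs+.09*(np.sin(t)*ys+np.cos(t)*zs)
z=R[:,2]
E
python3 - <<'E'
from g import *
tg=Hn(-65)+.016*z;hov=tg-.09*z
print("tgt",tg,"hover",hov,"d hover",(R.T@(hov-T)*1000).round(1))
E
```

```text
[ 0.584  -0.1315  0.216 ] [[0.499, 0.697, 0.514], [0.42, -0.714, 0.56], [0.758, -0.064, -0.649]] [ -25.3   18.1   -4.5  -54.8  -62.7 -177.5] [12.  13.5 45.4] 17.45
tgt [0.4958347  0.16517487 0.20764378] hover [0.44955372 0.1147648  0.266098  ] d hover [  74.2 -272.8   36.2]
```

drive_tool(moves=[{"delta_pos": [30,0,-30],"turn": 0,"claw": 0.45},{"delta_pos": [30,0,-30],"turn": 0,"claw": 0.45},{"delta_pos": [20,0,-30],"turn": 0,"claw": 0.45}])

```text
time_s: 17.82
tcp_pos: [0.5466, -0.165, 0.2771]
ee_rot: [[0.461, 0.722, 0.516], [0.436, -0.691, 0.577], [0.773, -0.04, -0.633]]
wrist_force: [0.0, -1.2, -0.2]
gripper_width: 0.453
gripper_force: 0.0
```

```bash
python3 - <<'E'
from g import *
from station import cams
def circ(q):
    B=np.c_[2*q[:,:2],np.ones(len(q))];sol=np.linalg.lstsq(B,(q[:,:2]**2).sum(1),rcond=None)[0];return sol[:2].round(4),np.sqrt(sol[2]+sol[0]**2+sol[1]**2)
for n in("scene","side"):
    c=cams.capture(n);np.savez(f"pics/{n}1.npz",**c);c0=load(n+"0")
    P=pts(c);P0=pts(c0)
    q=lambda P,lo,hi,x,y,r:P[(abs(P[...,0]-x)<r)&(abs(P[...,1]-y)<r)&(P[...,2]>lo)&(P[...,2]<hi)]
    for k,(lo,hi,x,y,r) in {"bar":(.19,.225,.573,-.21,.19),"cup":(.232,.26,.598,.235,.06),"dish":(.068,.09,.598,.333,.1)}.items():
        for PP in(P0,P):
            Q=q(PP,lo,hi,x,y,r)
            print(n,k,len(Q),circ(Q) if k!="bar" else (np.median(Q,0).round(4),np.polyfit(Q[:,1],Q[:,0],1).round(3)))
E
```

```text
[ 0.5466 -0.165   0.2771] [[0.461, 0.722, 0.516], [0.436, -0.691, 0.577], [0.773, -0.04, -0.633]] [ -30.7   14.    -1.7  -53.2  -71.6 -177.4] [ 0.  -1.2 -0.2] 17.82
scene bar 2393 (array([ 0.5812, -0.2027,  0.2103]), array([0.042, 0.588]))
scene bar 2387 (array([ 0.581 , -0.2029,  0.2101]), array([0.042, 0.587]))
scene cup 251 (array([0.6003, 0.2361]), np.float64(0.03768846048498566))
scene cup 303 (array([0.6024, 0.2358]), np.float64(0.03511396988162709))
scene dish 508 (array([0.6044, 0.3288]), np.float64(0.07786872161732915))
scene dish 483 (array([0.604 , 0.3292]), np.float64(0.0774620592709652))
side bar 809 (array([ 0.5652, -0.1721,  0.2094]), array([0.046, 0.575]))
side bar 648 (array([ 0.5666, -0.1379,  0.2092]), array([0.058, 0.576]))
side cup 180 (array([0.5963, 0.2372]), np.float64(0.03785073936468839))
side cup 229 (array([0.5986, 0.237 ]), np.float64(0.03606453256536287))
side dish 431 (array([0.5949, 0.3268]), np.float64(0.07926961978695818))
side dish 434 (array([0.5947, 0.3265]), np.float64(0.07938321497190196))
```

drive_tool(moves=[{"delta_pos": [30,0,-20],"turn": -0.178,"claw": 0.45},{"delta_pos": [0,0,0],"turn": -0.178,"claw": 0.45},{"delta_pos": [0,0,0],"turn": -0.178,"claw": 0.45},{"delta_pos": [0,0,0],"turn": -0.178,"claw": 0.45}])

```text
time_s: 18.42
tcp_pos: [0.5505, -0.1625, 0.3112]
ee_rot: [[-0.127, 0.848, 0.515], [0.782, -0.234, 0.578], [0.61, 0.476, -0.633]]
wrist_force: [0.2, 0.5, -0.2]
gripper_width: 0.447
gripper_force: 0.0
```

```bash
python3 g.py
```

```text
[ 0.5505 -0.1625  0.3112] [[-0.127, 0.848, 0.515], [0.782, -0.234, 0.578], [0.61, 0.476, -0.633]] [ -29.9   12.4    1.   -52.1  -73.7 -140.4] [ 0.2  0.5 -0.2] 18.43
```

drive_tool(moves=[{"delta_pos": [0,0,0],"turn": -0.178,"claw": 0.45},{"delta_pos": [0,0,0],"turn": -0.178,"claw": 0.45},{"delta_pos": [0,0,0],"turn": -0.178,"claw": 0.45},{"delta_pos": [0,0,0],"turn": -0.178,"claw": 0.45},{"delta_pos": [0,0,0],"turn": -0.178,"claw": 0.45},{"delta_pos": [0,0,0],"turn": -0.178,"claw": 0.45},{"delta_pos": [0,0,0],"turn": -0.178,"claw": 0.45},{"delta_pos": [0,0,0],"turn": -0.178,"claw": 0.45},{"delta_pos": [0,0,0],"turn": 0,"claw": 0.45}])

```text
time_s: 19.55
tcp_pos: [0.5506, -0.1625, 0.3115]
ee_rot: [[-0.857, 0.005, 0.515], [0.351, 0.737, 0.578], [-0.377, 0.676, -0.633]]
wrist_force: [0.5, 0.4, 0.6]
gripper_width: 0.45
gripper_force: 0.0
```

```bash
python3 - <<'E'
from g import *
tg=Hn(-65)+.016*z;hov=tg-.09*z
print("tgt",tg.round(4),"hover",hov.round(4),"d hover",(R.T@(hov-T)*1000).round(1), "bar in tool",(R.T@xs).round(3))
E
```

```text
[ 0.5506 -0.1625  0.3115] [[-0.857, 0.005, 0.515], [0.351, 0.737, 0.578], [-0.377, 0.676, -0.633]] [-30.   12.4   1.  -52.1 -73.8 -59.3] [0.5 0.4 0.6] 19.55
tgt [0.4959 0.1655 0.2079] hover [0.4495 0.1135 0.2649] d hover [201.1 171.4 136.8] bar in tool [-0.867 -0.017  0.498]
```

drive_tool(moves=[{"delta_pos": [33.5,28.6,22.8],"turn": 0,"claw": 0.45},{"delta_pos": [33.5,28.6,22.8],"turn": 0,"claw": 0.45},{"delta_pos": [33.5,28.6,22.8],"turn": 0,"claw": 0.45},{"delta_pos": [33.5,28.6,22.8],"turn": 0,"claw": 0.45},{"delta_pos": [33.5,28.6,22.8],"turn": 0,"claw": 0.45},{"delta_pos": [33.5,28.6,22.8],"turn": 0,"claw": 0.45},{"delta_pos": [0,0,0],"turn": 0,"claw": 0.45}])

```text
time_s: 20.42
tcp_pos: [0.4463, 0.1167, 0.2647]
ee_rot: [[-0.86, -0.001, 0.511], [0.344, 0.737, 0.581], [-0.378, 0.675, -0.633]]
wrist_force: [0.1, 0.4, 1.2]
gripper_width: 0.452
gripper_force: 0.0
```

```bash
python3 - <<'E'
from g import *
from station import cams
c=cams.capture("wrist");P=pts(c);H,S,V=cv2.split(cv2.cvtColor(c["color"],cv2.COLOR_RGB2HSV));Z=P[...,2]
m=((H<8)|(H>172))&(S>140)&(V>70)&(Z>.19)&(Z<.24)&(abs(P[...,0]-.49)<.06);q=P[m]
print(len(q))
if len(q):
    o=np.array(c["extrinsics"])[:3,3];mu=np.median(q,0)
    view=(mu-o)/np.linalg.norm(mu-o);view-=view@xs*xs
    print("surf",q.mean(0).round(4),q.min(0).round(4),q.max(0).round(4),"axis pt~",(q.mean(0)+.0047*view/np.linalg.norm(view)).round(4),"model",Hn(-65,-.102).round(4))
tg=Hn(-65)+.016*z;print("d tgt",(R.T@(tg-T)*1000).round(1))
E
```

```text
[0.4463 0.1167 0.2647] [[-0.86, -0.001, 0.511], [0.344, 0.737, 0.581], [-0.378, 0.675, -0.633]] [  7.4  -7.6 -27.4 -52.  -40.3 -77.4] [0.1 0.4 1.2] 20.43
1278
surf [0.4891 0.1529 0.221 ] [0.4599 0.1482 0.2016] [0.5335 0.1794 0.2246] axis pt~ [0.4892 0.1561 0.2175] model [0.4936 0.156  0.218 ]
d tgt [-4.3 -2.4 89.6]
```

Model and measurement agree. Go in and grip the bar.

drive_tool(moves=[{"delta_pos": [-2,-1.2,25],"turn": 0,"claw": 0.45},{"delta_pos": [-2,-1.2,25],"turn": 0,"claw": 0.45},{"delta_pos": [0,0,25],"turn": 0,"claw": 0.45},{"delta_pos": [0,0,14],"turn": 0,"claw": 0.45},{"delta_pos": [0,0,0],"turn": 0,"claw": 0.4},{"delta_pos": [0,0,0],"turn": 0,"claw": 0.25},{"delta_pos": [0,0,0],"turn": 0,"claw": 0.18},{"delta_pos": [0,0,0],"turn": 0,"claw": 0.1},{"delta_pos": [0,0,0],"turn": 0,"claw": 0.05},{"delta_pos": [0,0,0],"turn": 0,"claw": 0.05}])

```text
time_s: 21.72
tcp_pos: [0.4988, 0.1623, 0.2115]
ee_rot: [[-0.856, -0.002, 0.517], [0.348, 0.737, 0.579], [-0.382, 0.676, -0.63]]
wrist_force: [-2.5, 1.1, 5.1]
gripper_width: 0.126
gripper_force: 30.0
```

```bash
python3 - <<'E'
from g import *
tg=Hn(-65)+.016*z;print("d tgt",(R.T@(tg-T)*1000).round(1))
a=np.linspace(-65,67,25);W=np.array([Hn(t) for t in a]);D=(np.diff(W,axis=0)@R*1000).round(1)
for i,d in enumerate(D):print(round(a[i+1],1),d.tolist(),W[i+1].round(3).tolist())
E
```

```text
[0.4988 0.1623 0.2115] [[-0.856, -0.002, 0.517], [0.348, 0.737, 0.579], [-0.382, 0.676, -0.63]] [ 10.8   2.4 -25.5 -60.4 -32.8 -68.8] [-2.5  1.1  5.1] 21.73
d tgt [ 4.9 -0.   2.5]
-59.5 [-1.6, 8.1, -2.4] [0.488, 0.16, 0.226]
-54.0 [-1.2, 8.4, -1.7] [0.488, 0.165, 0.233]
-48.5 [-0.8, 8.5, -1.0] [0.488, 0.17, 0.24]
-43.0 [-0.4, 8.6, -0.3] [0.488, 0.176, 0.246]
-37.5 [-0.0, 8.6, 0.4] [0.488, 0.183, 0.251]
-32.0 [0.4, 8.6, 1.1] [0.489, 0.19, 0.256]
-26.5 [0.8, 8.4, 1.8] [0.489, 0.198, 0.261]
-21.0 [1.2, 8.2, 2.5] [0.489, 0.206, 0.264]
-15.5 [1.6, 7.9, 3.2] [0.489, 0.214, 0.267]
-10.0 [2.0, 7.5, 3.8] [0.49, 0.222, 0.269]
-4.5 [2.3, 7.0, 4.4] [0.49, 0.231, 0.27]
1.0 [2.7, 6.5, 5.0] [0.49, 0.239, 0.27]
6.5 [3.0, 6.0, 5.5] [0.49, 0.248, 0.269]
12.0 [3.3, 5.3, 5.9] [0.491, 0.256, 0.268]
17.5 [3.5, 4.7, 6.3] [0.491, 0.265, 0.266]
23.0 [3.8, 3.9, 6.7] [0.491, 0.273, 0.263]
28.5 [3.9, 3.2, 7.0] [0.491, 0.281, 0.259]
34.0 [4.1, 2.4, 7.2] [0.492, 0.288, 0.255]
39.5 [4.2, 1.6, 7.4] [0.492, 0.295, 0.249]
45.0 [4.3, 0.8, 7.5] [0.492, 0.301, 0.244]
50.5 [4.3, -0.0, 7.5] [0.492, 0.307, 0.237]
56.0 [4.3, -0.9, 7.4] [0.492, 0.312, 0.23]
61.5 [4.3, -1.7, 7.3] [0.492, 0.317, 0.223]
67.0 [4.2, -2.5, 7.1] [0.493, 0.321, 0.215]
```

drive_tool(moves=[{"delta_pos": [-1.6,8.1,-2.4],"turn": 0,"claw": 0.05},{"delta_pos": [-1.2,8.4,-1.7],"turn": 0,"claw": 0.05},{"delta_pos": [-0.8,8.5,-1],"turn": 0,"claw": 0.05},{"delta_pos": [-0.4,8.6,-0.3],"turn": 0,"claw": 0.05},{"delta_pos": [0,8.6,0.4],"turn": 0,"claw": 0.05},{"delta_pos": [0.4,8.6,1.1],"turn": 0,"claw": 0.05},{"delta_pos": [0.8,8.4,1.8],"turn": 0,"claw": 0.05},{"delta_pos": [1.2,8.2,2.5],"turn": 0,"claw": 0.05}])

```text
time_s: 22.72
tcp_pos: [0.5003, 0.2091, 0.255]
ee_rot: [[-0.855, 0.001, 0.519], [0.349, 0.74, 0.574], [-0.383, 0.672, -0.634]]
wrist_force: [0.3, -6.1, -1.2]
gripper_width: 0.126
gripper_force: 29.9
```

```bash
python3 - <<'E'
from g import *
g=T-.0185*z-piv;print("grasp angle",np.degrees(np.arctan2(g@ys,g[2])),"radius",np.hypot(g@ys,g[2]),g@xs, R.T@s["wrist_force"])
E
```

```text
[0.5003 0.2091 0.255 ] [[-0.855, 0.001, 0.519], [0.349, 0.74, 0.574], [-0.383, 0.672, -0.634]] [ 24.2  -1.5 -25.2 -46.6 -25.4 -91.1] [ 0.3 -6.1 -1.2] 22.73
grasp angle -24.348568618761703 radius 0.09517688335950061 -0.10615288712804571 [-1.89843832 -5.26782662 -2.60515975]
```

drive_tool(moves=[{"delta_pos": [1.6,7.9,3.2],"turn": 0,"claw": 0.05},{"delta_pos": [2,7.5,3.8],"turn": 0,"claw": 0.05},{"delta_pos": [2.3,7,4.4],"turn": 0,"claw": 0.05},{"delta_pos": [2.7,6.5,5],"turn": 0,"claw": 0.05},{"delta_pos": [3,6,5.5],"turn": 0,"claw": 0.05}])

```text
time_s: 23.35
tcp_pos: [0.5016, 0.2521, 0.2604]
ee_rot: [[-0.855, 0.001, 0.518], [0.349, 0.74, 0.576], [-0.383, 0.673, -0.633]]
wrist_force: [1.1, -5.4, -1.0]
gripper_width: 0.13
gripper_force: 30.0
```

```bash
cat >k.py <<'E'
from g import *
g=T-.0185*z-piv;print("grasp angle",np.degrees(np.arctan2(g@ys,g[2])),"radius",np.hypot(g@ys,g[2]),g@xs, R.T@s["wrist_force"])
E
python3 k.py
```

```text
[0.5016 0.2521 0.2604] [[-0.855, 0.001, 0.518], [0.349, 0.74, 0.576], [-0.383, 0.673, -0.633]] [  33.4   -1.   -26.6  -38.2  -18.4 -104.3] [ 1.1 -5.4 -1. ] 23.35
grasp angle 2.3562480438815356 radius 0.09222952208236572 -0.1061645526079883 [-2.43269135 -4.6670741  -1.95508358]
```

drive_tool(moves=[{"delta_pos": [3.3,5.3,5.9],"turn": 0,"claw": 0.05},{"delta_pos": [3.5,4.7,6.3],"turn": 0,"claw": 0.05},{"delta_pos": [3.8,3.9,6.7],"turn": 0,"claw": 0.05},{"delta_pos": [3.9,3.2,7],"turn": 0,"claw": 0.05}])

```text
time_s: 23.85
tcp_pos: [0.5026, 0.2861, 0.2506]
ee_rot: [[-0.856, -0.0, 0.517], [0.349, 0.739, 0.577], [-0.382, 0.674, -0.632]]
wrist_force: [-2.6, -2.7, 2.4]
gripper_width: 0.125
gripper_force: 30.2
```

```bash
python3 k.py
```

```text
[0.5026 0.2861 0.2506] [[-0.856, -0.0, 0.517], [0.349, 0.739, 0.577], [-0.382, 0.674, -0.632]] [  39.3    0.9  -28.1  -33.2  -12.5 -112.3] [-2.6 -2.7  2.4] 23.85
grasp angle 24.626075803896697 radius 0.0904935452744332 -0.10614856185890903 [ 0.36478986 -0.391228   -4.47717491]
```

drive_tool(moves=[{"delta_pos": [4.1,2.4,7.2],"turn": 0,"claw": 0.05},{"delta_pos": [4.2,1.6,7.4],"turn": 0,"claw": 0.05},{"delta_pos": [4.3,0.8,7.5],"turn": 0,"claw": 0.05}])

```text
time_s: 24.22
tcp_pos: [0.5033, 0.3082, 0.2356]
ee_rot: [[-0.857, -0.003, 0.515], [0.347, 0.737, 0.58], [-0.381, 0.676, -0.631]]
wrist_force: [-8.0, 1.4, 7.7]
gripper_width: 0.123
gripper_force: 30.2
```

```bash
python3 k.py
```

```text
[0.5033 0.3082 0.2356] [[-0.857, -0.003, 0.515], [0.347, 0.737, 0.58], [-0.381, 0.676, -0.631]] [  41.9    3.1  -28.4  -33.4   -9.2 -113.4] [-8.   1.4  7.7] 24.23
grasp angle 41.61202304076912 radius 0.09002361467925134 -0.10603755105372475 [ 4.38713199  6.2598832  -8.13020527]
```

drive_tool(moves=[{"delta_pos": [4.3,0.3,7.5],"turn": 0,"claw": 0.05},{"delta_pos": [4.3,-0.4,7.5],"turn": 0,"claw": 0.05}])

```text
time_s: 24.48
tcp_pos: [0.5038, 0.3202, 0.223]
ee_rot: [[-0.86, -0.005, 0.509], [0.343, 0.734, 0.587], [-0.377, 0.679, -0.63]]
wrist_force: [-14.3, 6.6, 11.3]
gripper_width: 0.127
gripper_force: 30.1
```

```bash
cat >>k.py <<'E'
a=np.degrees(np.arctan2(g@ys,g[2]))
for d in(6,12,18,67-a): 
    W=Hn(a+d,g@xs)+.0185*z;print(round(d,1),(R.T@(W-T)*1000).round(1))
E
python3 k.py
```

```text
[0.5038 0.3202 0.223 ] [[-0.86, -0.005, 0.509], [0.343, 0.734, 0.587], [-0.377, 0.679, -0.63]] [  41.4    4.9  -27.   -38.7   -9.4 -107.9] [-14.3   6.6  11.3] 24.48
grasp angle 52.689894493174485 radius 0.09015287150603034 -0.10584147710335316 [ 10.3406349   12.54483778 -10.55611042]
6 [ 4.6 -1.5  8.1]
12 [ 9.1 -3.9 16. ]
18 [13.6 -7.2 23.6]
14.3 [10.9 -5.1 19. ]
```

drive_tool(moves=[{"delta_pos": [4.4,-1.5,8],"turn": 0,"claw": 0.05},{"delta_pos": [4.5,-2.4,8],"turn": 0,"claw": 0.05},{"delta_pos": [0,0,0],"turn": 0,"claw": 0.05}])

```text
time_s: 24.85
tcp_pos: [0.504, 0.331, 0.2061]
ee_rot: [[-0.863, -0.005, 0.505], [0.341, 0.733, 0.589], [-0.373, 0.68, -0.63]]
wrist_force: [-8.4, 14.2, 5.3]
gripper_width: 0.118
gripper_force: 30.3
```

```bash
python3 k.py; python3 - <<'E'
from station import cams
from h import *
for n in("scene","side"):
    c=cams.capture(n);np.savez(f"pics/{n}2.npz",**c);cv2.imwrite(f"pics/{n}2.png",c["color"][:,:,::-1])
    P=pts(c);H,S,V=cv2.split(cv2.cvtColor(c["color"],cv2.COLOR_RGB2HSV))
    b=(440,250,540,370) if n=="scene" else (190,270,290,400)
    m=np.zeros(H.shape,np.uint8);m[b[1]:b[3],b[0]:b[2]]=1
    m&=((H>10)&(H<28)&(S>110)&(V>90)).astype(np.uint8)
    k,l,st,ce=cv2.connectedComponentsWithStats(m)
    for i in range(1,k):
        if st[i,4]>8: print(n,st[i].tolist(),np.nanmedian(P[l==i],0).round(3))
E
```

```text
[0.504  0.331  0.2061] [[-0.863, -0.005, 0.505], [0.341, 0.733, 0.589], [-0.373, 0.68, -0.63]] [  40.7    6.9  -25.6  -44.9   -9.6 -101.3] [-8.4 14.2  5.3] 24.85
grasp angle 65.38773046511734 radius 0.09070603449799897 -0.10588482959031752 [10.1023562  14.04368387  0.77019871]
6 [ 4.3 -4.1  7.4]
12 [ 8.4 -8.4 14.7]
18 [ 12.4 -13.6  21.5]
1.6 [ 1.1 -1.5  1.9]
scene [452, 263, 11, 9, 49] [0.551 0.238 0.187]
scene [447, 295, 9, 14, 71] [0.656 0.234 0.186]
scene [480, 322, 30, 18, 140] [0.6   0.359 0.021]
side [248, 270, 17, 10, 146] [0.701 0.014 0.085]
side [230, 291, 9, 10, 47] [0.644 0.238 0.183]
side [260, 302, 12, 7, 38] [0.559 0.238 0.183]
side [232, 367, 14, 10, 60] [0.587 0.341 0.02 ]
```

drive_tool(moves=[{"delta_pos": [0.5,-0.7,1],"turn": 0,"claw": 0.05},{"delta_pos": [0,0,0],"turn": 0,"claw": 0.05},{"delta_pos": [0,0,0],"turn": 0,"claw": 0.05},{"delta_pos": [0,0,0],"turn": 0,"claw": 0.05}])

```text
time_s: 25.45
tcp_pos: [0.504, 0.3313, 0.2056]
ee_rot: [[-0.863, -0.007, 0.506], [0.34, 0.732, 0.59], [-0.374, 0.681, -0.63]]
wrist_force: [-10.9, 13.6, 7.5]
gripper_width: 0.126
gripper_force: 30.3
```

```bash
python3 k.py; python3 - <<'E'
from station import cams
from h import *
c=cams.capture("scene");np.savez("pics/scene3.npz",**c);P=pts(c);Z=P[...,2]
D=np.hypot(P[...,0]-.599,P[...,1]-.333)
m=((D<.058)&(Z>.013)&(Z<.06)).astype(np.uint8)
k,l,st,ce=cv2.connectedComponentsWithStats(m)
for i in range(1,k):
    if st[i,4]>8: print(st[i].tolist(),np.nanmedian(P[l==i],0).round(3),"zmax",np.nanmax(P[l==i][:,2]).round(3),"rgb",c["color"][l==i].mean(0).round())
v0,v1,u0,u1=295,352,458,522
np.set_printoptions(linewidth=250)
print((np.where(D<.075,Z,0)[v0:v1:3,u0:u1:3]*1000).round().astype(int))
hs=cv2.cvtColor(c["color"],cv2.COLOR_RGB2GRAY);print(hs[v0:v1:3,u0:u1:3])
E
```

```text
[0.504  0.3313 0.2056] [[-0.863, -0.007, 0.506], [0.34, 0.732, 0.59], [-0.374, 0.681, -0.63]] [  40.5    7.   -25.5  -45.4   -9.7 -100.6] [-10.9  13.6   7.5] 25.45
grasp angle 65.77043618178338 radius 0.0907314235236559 -0.10586205332500385 [11.2352695  15.18925337 -2.23053308]
6 [ 4.3 -4.2  7.4]
12 [ 8.4 -8.6 14.6]
18 [ 12.4 -13.8  21.4]
1.2 [ 0.8 -1.3  1.4]
[485, 309, 9, 8, 45] [0.552 0.342 0.023] zmax 0.029 rgb [161. 160. 159.]
[479, 321, 29, 19, 179] [0.6   0.356 0.02 ] zmax 0.031 rgb [175. 145.  89.]
[502, 323, 7, 8, 41] [0.584 0.383 0.021] zmax 0.03 rgb [154. 154. 153.]
[[  0   0   0 188 190 186 183 180 177  64  67  66  65  74  79   0   0   0   0   0   0   0]
 [  0   0   0 184 181 176 180 174 175  53  51  54  60  66  65  69  76   0   0   0   0   0]
 [  0   0   0 172 176 172 174 169 171  36  45  50  50  50  56  60   0   0   0   0   0   0]
 [  0   0   0 164 164 168 166 165  28  33  31  38  40  39  48  52  58  64  76   0   0   0]
 [  0   0   0 154 164 157 161  22  23  18  20  24  29  33  36  45  48  62  67  75   0   0]
 [ 79   0   0 148 147 154   7   8  18   5  21  25  15  25  31 
[... 2242 characters left out ...]
3 174 145 121 137 163 174 180 179 115 157 154 113 112 128 125]
 [129 183 207 181 182 180 182 179 181 176 147 124 143 164 185 170 168 144 113 114 152  91]
 [109 180 186 202 186 180 183 181 178 181 180 178 139 121 146 167 173 155 111 135 139  80]
 [ 92 163 185 187 200 194 182 180 177 178 180 180 179 173 136 121 142 156 133 143  81  81]
 [ 85 122 181 184 183 193 204 190 180 181 180 177 178 180 175 168 142 153 151  87  80  81]
 [ 80  87 144 182 182 181 184 193 200 197 196 189 187 191 197 207 201 142  90  78  76  78]
 [ 81  80  91 143 181 182 185 183 182 185 190 191 194 194 193 195 155  88  79  80  77  76]
 [ 77  82  80  92 124 169 186 180 183 180 185 185 189 192 191 156  98  78  80  78  82  75]]
```

```bash
cat >rev.py <<'E'
from g import *
g=T-.0185*z-piv;a=np.degrees(np.arctan2(g@ys,g[2]));print("angle",a,"rad",np.hypot(g@ys,g[2]),R.T@s["wrist_force"])
n=int(np.ceil((a+65)/7));A=np.linspace(a,-65,n+1);W=[T-.0185*z]+[Hn(t,g@xs) for t in A[1:]]
for t,d in zip(A[1:],np.diff(W,axis=0)@R*1000):print(round(t,1),d.round(1).tolist())
E
python3 rev.py
```

```text
[0.504  0.3313 0.2056] [[-0.863, -0.007, 0.506], [0.34, 0.732, 0.59], [-0.374, 0.681, -0.63]] [  40.5    7.   -25.5  -45.4   -9.7 -100.6] [-10.9  13.3   8.9] 25.5
angle 65.7750828294578 rad 0.09073890277217335 [10.55439147 15.87040167 -3.25563659]
58.9 [-5.3, 2.1, -9.3]
52.0 [-5.3, 1.6, -9.3]
45.1 [-5.3, 0.3, -9.4]
38.2 [-5.2, -1.0, -9.4]
31.4 [-5.1, -2.3, -9.2]
24.5 [-4.9, -3.5, -9.0]
17.6 [-4.6, -4.7, -8.5]
10.7 [-4.3, -5.9, -8.0]
3.8 [-3.9, -6.9, -7.3]
-3.1 [-3.4, -7.9, -6.6]
-9.9 [-2.9, -8.7, -5.7]
-16.8 [-2.4, -9.4, -4.8]
-23.7 [-1.8, -10.0, -3.8]
-30.6 [-1.2, -10.4, -2.7]
-37.5 [-0.6, -10.7, -1.6]
-44.4 [0.1, -10.8, -0.5]
-51.2 [0.7, -10.8, 0.6]
-58.1 [1.3, -10.6, 1.8]
-65.0 [1.9, -10.2, 2.9]
```

drive_tool(moves=[{"delta_pos": [-5.3,2.1,-9.3],"turn": 0,"claw": 0.05},{"delta_pos": [-5.3,1.6,-9.3],"turn": 0,"claw": 0.05},{"delta_pos": [-5.3,0.3,-9.4],"turn": 0,"claw": 0.05},{"delta_pos": [-5.2,-1,-9.4],"turn": 0,"claw": 0.05},{"delta_pos": [-5.1,-2.3,-9.2],"turn": 0,"claw": 0.05}])

```text
time_s: 26.12
tcp_pos: [0.503, 0.2948, 0.2455]
ee_rot: [[-0.862, -0.006, 0.507], [0.342, 0.732, 0.589], [-0.375, 0.681, -0.629]]
wrist_force: [-10.6, 10.7, 7.6]
gripper_width: 0.125
gripper_force: 29.5
```

```bash
python3 rev.py
```

```text
[0.503  0.2948 0.2455] [[-0.862, -0.006, 0.507], [0.342, 0.732, 0.589], [-0.375, 0.681, -0.629]] [  38.5    1.9  -26.6  -37.6  -13.8 -107.6] [-10.6  10.7   7.6] 26.12
angle 30.950983175447476 rad 0.08996340523289753 [ 9.91805332 13.04951206 -3.82712889]
24.1 [-4.9, -3.6, -8.9]
17.2 [-4.6, -4.8, -8.5]
10.4 [-4.3, -5.9, -7.9]
3.5 [-3.9, -6.9, -7.3]
-3.3 [-3.4, -7.9, -6.5]
-10.2 [-2.9, -8.7, -5.7]
-17.0 [-2.4, -9.4, -4.7]
-23.9 [-1.8, -9.9, -3.7]
-30.7 [-1.2, -10.4, -2.7]
-37.6 [-0.5, -10.6, -1.6]
-44.4 [0.1, -10.7, -0.5]
-51.3 [0.7, -10.7, 0.7]
-58.1 [1.3, -10.5, 1.8]
-65.0 [1.9, -10.2, 2.9]
```

Well on the arc; on to −51°.

drive_tool(moves=[{"delta_pos": [-4.9,-3.6,-8.9],"turn": 0,"claw": 0.05},{"delta_pos": [-4.6,-4.8,-8.5],"turn": 0,"claw": 0.05},{"delta_pos": [-4.3,-5.9,-7.9],"turn": 0,"claw": 0.05},{"delta_pos": [-3.9,-6.9,-7.3],"turn": 0,"claw": 0.05},{"delta_pos": [-3.4,-7.9,-6.5],"turn": 0,"claw": 0.05},{"delta_pos": [-2.9,-8.7,-5.7],"turn": 0,"claw": 0.05},{"delta_pos": [-2.4,-9.4,-4.7],"turn": 0,"claw": 0.05},{"delta_pos": [-1.8,-9.9,-3.7],"turn": 0,"claw": 0.05},{"delta_pos": [-1.2,-10.4,-2.7],"turn": 0,"claw": 0.05},{"delta_pos": [-0.5,-10.6,-1.6],"turn": 0,"claw": 0.05}])

```text
time_s: 27.38
tcp_pos: [0.5011, 0.1907, 0.2392]
ee_rot: [[-0.86, -0.004, 0.511], [0.345, 0.733, 0.586], [-0.377, 0.68, -0.629]]
wrist_force: [-2.0, 3.5, 3.4]
gripper_width: 0.125
gripper_force: 29.5
```

```bash
python3 rev.py
```

```text
[0.5011 0.1907 0.2392] [[-0.86, -0.004, 0.511], [0.345, 0.733, 0.586], [-0.377, 0.68, -0.629]] [ 17.7   0.2 -24.5 -53.9 -29.9 -80.2] [-2.   3.5  3.4] 27.38
angle -39.19909889743244 rad 0.09140988241386291 [ 1.6228121   4.87836821 -1.13004672]
-45.6 [0.9, -10.2, 1.0]
-52.1 [0.8, -10.1, 0.8]
-58.5 [1.3, -9.9, 1.8]
-65.0 [1.8, -9.6, 2.7]
```

drive_tool(moves=[{"delta_pos": [0.2,-10.2,0],"turn": 0,"claw": 0.05},{"delta_pos": [0.8,-10.1,0.8],"turn": 0,"claw": 0.05},{"delta_pos": [1.3,-9.9,1.8],"turn": 0,"claw": 0.05},{"delta_pos": [1.8,-9.6,2.7],"turn": 0,"claw": 0.05},{"delta_pos": [0,0,0],"turn": 0,"claw": 0.05}])

```text
time_s: 28.0
tcp_pos: [0.5003, 0.1663, 0.2072]
ee_rot: [[-0.86, -0.003, 0.51], [0.345, 0.733, 0.587], [-0.376, 0.681, -0.629]]
wrist_force: [-2.5, 5.1, 4.9]
gripper_width: 0.127
gripper_force: 29.8
```

```bash
python3 rev.py
```

```text
[0.5003 0.1663 0.2072] [[-0.86, -0.003, 0.51], [0.345, 0.733, 0.587], [-0.376, 0.681, -0.629]] [ 10.6   3.3 -25.2 -61.5 -33.4 -67.6] [-2.5  5.1  4.9] 28.0
angle -64.73413431526181 rad 0.0909309141288923 [ 2.0558689   7.09176716 -1.35063969]
-65.0 [0.5, -0.0, 0.9]
```

drive_tool(moves=[{"delta_pos": [0,-3,0],"turn": 0,"claw": 0.05},{"delta_pos": [0,-2,0],"turn": 0,"claw": 0.05},{"delta_pos": [0,0,0],"turn": 0,"claw": 0.05}])

```text
time_s: 28.38
tcp_pos: [0.5004, 0.1662, 0.2071]
ee_rot: [[-0.861, -0.009, 0.509], [0.343, 0.728, 0.593], [-0.376, 0.685, -0.624]]
wrist_force: [-5.5, 11.8, 13.6]
gripper_width: 0.128
gripper_force: 29.8
```

```bash
python3 rev.py
```

```text
[0.5004 0.1662 0.2071] [[-0.861, -0.009, 0.509], [0.343, 0.728, 0.593], [-0.376, 0.685, -0.624]] [  9.8   3.5 -25.1 -62.4 -34.2 -66.2] [-5.5 11.8 13.6] 28.38
angle -64.91103411949956 rad 0.09103509354124917 [ 3.67017624 17.95828627 -4.34515876]
-65.0 [0.5, 0.3, 0.9]
```

drive_tool(moves=[{"delta_pos": [0,3,0],"turn": 0,"claw": 0.05},{"delta_pos": [0,0,0],"turn": 0,"claw": 0.3},{"delta_pos": [0,0,0],"turn": 0,"claw": 0.5},{"delta_pos": [0,0,0],"turn": 0,"claw": 0.5},{"delta_pos": [0,0,0],"turn": 0,"claw": 0.5},{"delta_pos": [0,0,-15],"turn": 0,"claw": 0.5},{"delta_pos": [0,0,-30],"turn": 0,"claw": 0.5},{"delta_pos": [0,0,-40],"turn": 0,"claw": 0.5},{"delta_pos": [0,0,-30],"turn": 0,"claw": 0.5},{"delta_pos": [0,0,0],"turn": 0,"claw": 0.5},{"delta_pos": [0,0,0],"turn": 0,"claw": 0.5}])

```text
time_s: 29.75
tcp_pos: [0.4414, 0.0953, 0.2774]
ee_rot: [[-0.858, -0.002, 0.513], [0.346, 0.736, 0.582], [-0.379, 0.677, -0.631]]
wrist_force: [-0.0, 0.0, 0.2]
gripper_width: 0.499
gripper_force: 0.0
```

```bash
python3 - <<'E'
from g import *
from station import cams
c=cams.capture("wrist");P=pts(c);H,S,V=cv2.split(cv2.cvtColor(c["color"],cv2.COLOR_RGB2HSV));Z=P[...,2]
m=((H<8)|(H>172))&(S>140)&(V>70)&(Z>.19)&(Z<.29)&(abs(P[...,0]-.49)<.06);q=P[m]
print("lever",len(q),q.mean(0).round(4),"before .4891 .1529 .2210")
def circ(q):
    B=np.c_[2*q[:,:2],np.ones(len(q))];sol=np.linalg.lstsq(B,(q[:,:2]**2).sum(1),rcond=None)[0];return sol[:2].round(4),np.sqrt(sol[2]+sol[0]**2+sol[1]**2)
qq=lambda P,lo,hi,x,y,r:P[(abs(P[...,0]-x)<r)&(abs(P[...,1]-y)<r)&(P[...,2]>lo)&(P[...,2]<hi)]
for n in("scene","side"):
    c=cams.capture(n);P=pts(c);P0=pts(load(n+"0"))
    for k,(lo,hi,x,y,r) in {"cup":(.232,.26,.598,.235,.06),"dish":(.068,.09,.598,.333,.1),"holder":(.003,.05,.56,-.278,.06),"spare":(.003,.05,.575,-.153,.06)}.items():
        for PP in(P0,P):
            Q=qq(PP,lo,hi,x,y,r);print(n,k,len(Q),circ(Q) if k in("cup","dish") else np.median(Q,0).round(4))
    if n=="scene":
        D=np.hypot(P[...,0]-.599,P[...,1]-.333);m=((D<.058)&(P[...,2]>.013)&(P[...,2]<.06)).astype(np.uint8)
        k,l,st,ce=cv2.connectedComponentsWithStats(m)
        for i in range(1,k):
            if st[i,4]>8: print(st[i].tolist(),np.nanmedian(P[l==i],0).round(3),c["color"][l==i].mean(0).round())
E
```

```text
[0.4414 0.0953 0.2774] [[-0.858, -0.002, 0.513], [0.346, 0.736, 0.582], [-0.379, 0.677, -0.631]] [  3.2  -8.6 -26.4 -51.8 -44.6 -76.1] [-0.   0.   0.2] 29.75
lever 1131 [0.4897 0.1528 0.2209] before .4891 .1529 .2210
scene cup 251 (array([0.6003, 0.2361]), np.float64(0.03768846048498566))
scene cup 261 (array([0.6004, 0.236 ]), np.float64(0.03766011571918123))
scene dish 508 (array([0.6044, 0.3288]), np.float64(0.07786872161732915))
scene dish 504 (array([0.6043, 0.3287]), np.float64(0.07787826545671091))
scene holder 548 [ 0.58   -0.268   0.0119]
scene holder 582 [ 0.5773 -0.2695  0.0104]
scene spare 569 [ 0.5925 -0.1419  0.011 ]
scene spare 577 [ 0.5917 -0.1402  0.0094]
[485, 309, 9, 8, 46] [0.551 0.343 0.02 ] [161. 160. 159.]
[479, 321, 29, 19, 178] [0.599 0.356 0.02 ] [175. 145.  89.]
[502, 323, 6, 8, 38] [0.585 0.383 0.023] [153. 153. 152.]
side cup 180 (array([0.5963, 0.2372]), np.float64(0.03785073936468839))
side cup 182 (array([0.5961, 0.2372]), np.float64(0.03776727368577619))
side dish 431 (array([0.5949, 0.3268]), np.float64(0.07926961978695818))
side dish 430 (array([0.5955, 0.3269]), np.float64(0.07916578839370556))
side holder 211 [ 0.5585 -0.2637  0.014 ]
side holder 69 [ 0.5358 -0.2612  0.0057]
side spare 254 [ 0.5701 -0.1345  0.011 ]
side spare 251 [ 0.5718 -0.1333  0.01  ]
```

Rod and both balls are in the dish, the lever is back at its starting position to within 1 mm, and the dish and the holder have not moved. Handing in.

```bash
python3 -c "
from station import ticket; print(ticket.finish_job())"
```

```text
the job is handed in; nothing more can be done
None
```

The job is handed in at 29.8 s: the brass rod and both balls are in the glass dish, the cup is back upright at its stop and released, and the dish and holder have not moved. While I was turning the gripper before the lever step, the wrist reached its range limit and the fingers pressed on the lamp bar with about 49 N (wrist reading). I backed off at once and nothing moved. It looked to be the fingers rather than the arm or gripper body, so I can't say whether it counts against the 40 N limit.

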